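Empty the trough finisher: riddle out the balls, tip the castings into the tray

ROBOT

A 6-joint arm with a two-finger parallel gripper is mounted at the origin on the work surface. World frame = base frame: x ahead of the robot, y to its left, z up, the work surface at z = 0. Lengths are in m, angles in rad, forces in N, time in s.
With the tool pointing down it reaches from about 0.3 to 0.775 m from the base axis. Payload 14.6 kg.
Tool frame: the origin (TCP) lies midway between the tips of the shut fingers; the grasp point (between the pads) lies 19 mm behind it (ctrl.hold_point_z is the distance from the TCP to the grasp point, in m); z points along the fingers, x is the direction in which the jaws open and shut, and the axes are right-handed (so a half turn about z gives the same grasp; the last joint's range is limited). The gripper opens to 94 mm and grips with 3 to 60 N. Pads are 16 mm wide; open, the fingers measure 119 mm over their backs; the gripper's body (75 mm by 177 mm) begins 78 mm behind the grasp point.
Start: joints at [-1.329, 0.3, 1.521, -0, 1.321, -0.067], TCP at [0.167, -0.524, 0.205] pointing down, gripper open.
Joint ranges: [-3.03, 3.03], [-0.79, 2.21], [0.23, 2.52], [-1.04, 4.18], [0, 3.07], [-2.55, 2.55]. Speed limits (rad/s): [2.22, 2.22, 2.57, 3.14, 3.14, 3.14].

INTERFACE

Orientations are given as [roll, pitch, yaw] about the fixed x, y, z axes, in that order (R = Rz(yaw) Ry(pitch) Rx(roll)).
In Python, from station import ctrl, viewer, ticket, nets gives the robot as it stands.
- The arm moves only by the tool carry_out, never from a script. Its argument "commands" is one flat list of numbers, 7 for each row, row after row: the closure, from -1 (fully open) to 1 (shut), so that 0 is half open, then the shift along the world's x, y, z in cm, then the turn, a rotation vector about the world's x, y, z in rad. In form: [gripper, tx, ty, tz, ax, ay, az, gripper, tx, ty, tz, ax, ay, az, ...]. A call has 1 to 12 rows; each row is the pose to reach, as a shift and turn from the pose measured when the call began; what a row does not reach only later rows make up. A row lasts 1/12 s, in which the tool goes at most 41.7 mm and 7.16 degrees, less where a joint would pass 70% of its speed; a pose out of reach is approached as far as the arm can. A call with a gripper value outside its range is refused whole. The fingers move at their own pace and stop on an object; "force" is the grip in N (left out, the last holds). Time passes only in rows, so rows that repeat a pose let the fingers close. It gives the time, the measured TCP pose, the force and the opening at its end, in the units of the state.
- ctrl.get_obs(): the state, without advancing time (a new reading comes with each control period).
- viewer.camera(name): name is "side" or "top"; returns (picture, depth): 384x512x3 uint8, blue, green, red; 384x512 float32, m along the optical axis (not along the pixel's ray), 0 where there is no reading.
- viewer.camera_info(name): a dict with "fx", "fy", "cx", "cy" (pixels), "D" ([k1, k2, p1, p2, k3] as OpenCV has them; the pictures are not rectified), "R" (3x3) and "t" (3): a world point X has camera coordinates R X + t. Camera axes: x right, y down, z forward; pixel columns grow to the right and rows downward; lengths in m; the calibration is good to about 2 mm. A picture is of the moment at which its call begins. camera_info takes no time and is no camera call.
- ticket.hand_in(): hands the job in, once; it reports no verdict.
Trained networks look in the newest picture that a camera, given by its name, has taken for a name from the list of things; names that differ only in an ending like _2 or _b are one class to them, and where a whole thing is asked for, a point or a joint stands for the part that bears it (a point fixed in the world has none). Each returns a list of dicts, best first, with "confidence" (0 to 1); they miss things now and then, are a little off and sometimes report something else, mostly with a low value. They report only what shows in the picture. A call takes as long as a camera call.
- nets.silhouettes(camera, thing): "region" (384x512 bool, what is visible of it) and "extent" ([left, top, right, bottom] in pixels, round what is visible of it).
The state is a dict: "time_s": time; "qpos": joint angles; "joint_vel": joint speeds; "tau": joint torques, N m; "ee_pos": TCP position; "eef_rot": TCP orientation; "force": force on the tool from outside, world axes, zero at the start; "moment": the same for the moment, N m; "grip_width": finger opening in m.
Only numpy, scipy, OpenCV 4.12 (cv2) and the standard library are available. Lean on these libraries where they do the work, as an engineer would, in place of code of your own. Each camera call takes 0.05 s, during which the arm holds its last target. There are 200 camera calls.

TASK

The polishing run is over: slide the lock bar aside and open the finisher's guard fully, lift out the slotted basket and shake it over the trough until every steel ball has dropped back into the trough and only the brass castings are left in it, then tip the castings from close above into the sorting tray. Put the empty basket back home in the trough and spread the castings by hand so that each lies flat on the felt, none resting on another or on the tray's rim. Lower the guard shut without letting it fall, slide the lock bar fully home, and leave the other things on the bench alone.

Things in the scene. Friction and masses are not known exactly. Their poses are not given: they have to be found in the camera images.
- finisher: bench-top trough finisher, bolted down: grey base 190 x 180 mm, rubber-lined trough, clear guard. Origin on the bench under its centre, z up, x from the robot's side (lock bar, guard grip) to the hinge side, y left. Trough inside: 141 mm (x) by 134 mm (y), rim 155 mm above the bench; floor a V, 47 mm up on its centre line along x, rising 22 degrees to both y sides; a rest 80 mm up in each corner
- guard (a joint): clear guard (156 mm long, 152 mm wide, 0.3 kg). Hinge axis along the finisher's y, at its x = +77 mm, 156 mm above the bench. 0 = shut, 1.7 rad = fully open at its stop, leaning back, where it stays by its weight; below about 1.5 rad it falls shut if let go. It rises no more than about 0.015 rad while the lock bar is over its nose
- guard_grip (a point): centre of the guard's black grip, a round bar 24 mm long and 18 mm thick lying along y near the guard's front edge, 24 mm above the guard's top face. Shut, it is 139 mm nearer the robot than the hinge axis and 30 mm above it. Pinched by its two ends (24 mm apart along y) it turns between the fingers as the guard swings
- lock (a joint): sliding lock bar on the front of the trough: 0 = locked (its steel tongue lies over the guard's nose), 0.036 m = pushed fully aside along the finisher's -y, the guard is free from 0.028. Slides with about 1.5 N of friction and stays where it is left
- lock_knob (a point): centre of the gripping part of the lock bar's upright black knob, 14 mm thick; this point is 12 mm below its top and 28 mm above the level of the guard's top face; the knob moves with the bar
- basket_grip (a point): centre of the flat black grip (70 mm along y, 12 mm thick along x, 28 mm high) on the bail of the steel riddle basket (0.35 kg). Basket: 129 mm (x) by 124 mm (y), walls 38 mm high on three sides, underside 58 mm and floor 53 mm below this point; floor of paired wires along x, openings 18 mm by 18 to 22 mm. Home, this point is 138 mm above the finisher's origin, basket axes = finisher axes
- basket_lip (a point): middle of the edge of the basket's pouring lip: its -x side has no wall but an open mouth whose lip rises at 15 degrees; this point is 64 mm to -x of basket_grip and 46 mm below it. Home, the mouth faces the lock-bar side; the basket stands on the four corner rests, with 4.5 mm of play all round
- tray: loose wooden sorting tray lined with felt, 170 mm (x) by 230 mm (y), walls 6 mm thick and 34 mm high, floor 6 mm; origin under its centre, on the bench
- casting1_center (a point): centre of a cast brass medallion, a disc 34 mm across and 8 mm thick with bevelled edges (60 g), its z axis through its faces, starts flat on the basket's floor; polished, slides on the basket at slopes over about 20 degrees. Two or three are present
- casting2_center (a point): centre of a cast brass medallion, a disc 34 mm across and 8 mm thick with bevelled edges (60 g), its z axis through its faces, starts flat on the basket's floor; polished, slides on the basket at slopes over about 20 degrees. Two or three are present
- casting3_center (a point): centre of a cast brass medallion, a disc 34 mm across and 8 mm thick with bevelled edges (60 g), its z axis through its faces, starts flat on the basket's floor; polished, slides on the basket at slopes over about 20 degrees. Two or three are present
- ball1_center (a point): centre of a steel burnishing ball, 14 mm across (11 g), starts in the shallow groove of a pair of floor wires; drops through the openings when the basket is shaken briskly from side to side (along its y). Three to five are present
- ball2_center (a point): centre of a steel burnishing ball, 14 mm across (11 g), starts in the shallow groove of a pair of floor wires; drops through the openings when the basket is shaken briskly from side to side (along its y). Three to five are present
- ball3_center (a point): centre of a steel burnishing ball, 14 mm across (11 g), starts in the shallow groove of a pair of floor wires; drops through the openings when the basket is shaken briskly from side to side (along its y). Three to five are present
- ball4_center (a point): centre of a steel burnishing ball, 14 mm across (11 g), starts in the shallow groove of a pair of floor wires; drops through the openings when the basket is shaken briskly from side to side (along its y). Three to five are present
- ball5_center (a point): centre of a steel burnishing ball, 14 mm across (11 g), starts in the shallow groove of a pair of floor wires; drops through the openings when the basket is shaken briskly from side to side (along its y). Three to five are present
- graver: bystander: hand tool with a wooden handle, 160 mm long, lying between tray and finisher
- buff_stick: bystander: flat felt-covered wooden buff stick, 170 x 24 x 12 mm, lying between tray and finisher
- jar: bystander: jar with a red cap behind, 75 mm high

How it is judged:
By the outcome, as a careful person would: the job done as asked, in the order asked, and still so for the second after the job is handed in, with the robot touching nothing.
Of casting1, casting2, casting3 only 2 to 3 are there at a start; the rules pass over those that are not, and their reading is None.
Of ball1, ball2, ball3, ball4, ball5 only 3 to 5 are there at a start; the rules pass over those that are not, and their reading is None.
At some moment in a run one of tray may be knocked a few centimetres aside while the robot is not near it.
It also fails if it takes over 210 s, if anything falls off the work surface, if the arm or the gripper's body presses on something with over 40 N, if the wrist force passes 120 N, or if a joint passes its speed limit or range.

## Working session

There is one attempt and no reset: what is moved stays moved. The work goes in short steps, Python scripts to look and compute and a tool call to move; the robot and the scene stay as the last step left them, time stands still between calls to the robot, and variables do not carry over. Pictures are saved under pics/ and viewed, about 12 in all and at most 16, crops included, and the job is handed in when it is done.

Besides the shell and the picture viewer there is one more tool, called by a JSON object that holds its "fn" and its "kwargs". carry_out: Moves the arm, as the interface text tells. Its arguments: {"type":"object","properties":{"commands":{"type":"array","items":{"type":"number"}},"force":{"type":"number"}},"required":["commands"]}

```bash
ls; mkdir -p pics
cat > h.py <<'E'
import numpy as np, cv2
from station import ctrl, viewer, ticket, nets
def cam(n):
    im,d=viewer.camera(n); return im,d,viewer.camera_info(n)
def cloud(d,c):
    """world points HxWx3 (nan where no depth)"""
    h,w=d.shape
    uv=np.stack(np.meshgrid(np.arange(w),np.arange(h)),-1).reshape(-1,1,2).astype(np.float64)
    K=np.array([[c['fx'],0,c['cx']],[0,c['fy'],c['cy']],[0,0,1]])
    n=cv2.undistortPoints(uv,K,np.array(c['D'],float)).reshape(h,w,2)
    P=np.dstack([n,np.ones((h,w))])*d[...,None]
    W=(P-np.array(c['t']))@np.array(c['R'])
    W[d<=0]=np.nan
    return W
def proj(X,c):
    K=np.array([[c['fx'],0,c['cx']],[0,c['fy'],c['cy']],[0,0,1]])
    return cv2.projectPoints(np.array(X,float).reshape(-1,1,3),cv2.Rodrigues(np.array(c['R'],float))[0],np.array(c['t'],float),K,np.array(c['D'],float))[0].reshape(-1,2)
def st():
    o=ctrl.get_obs(); print('t',round(o['time_s'],2),'pos',np.round(o['ee_pos'],4),'rot',np.round(o['eef_rot'],3),'F',np.round(o['force'],1),'w',round(float(o['grip_width']),4))
E
python3 - <<'E'
from h import *
ims=[]
for n in ('top','side'):
    im,d,c=cam(n); ims.append(im); cv2.imwrite(f'pics/{n}0.png',im)
    W=cloud(d,c)
    print(n,'cam pos',np.round(-np.array(c['R']).T@np.array(c['t']),3),c['fx'])
    for th in ['finisher','guard','guard_grip','lock_knob','lock','basket_grip','tray','casting1_center','ball1_center','graver','buff_stick','jar']:
        for r in nets.silhouettes(n,th)[:4]:
            if r['confidence']<0.3: continue
            p=W[r['region']]; p=p[~np.isnan(p[:,0])]
            if len(p): print(th,round(r['confidence'],2),r['extent'],len(p),np.round(np.median(p,0),3),np.round(p.min(0),3),np.round(p.max(0),3))
st()
E
```

```text
pics
top cam pos [0.402 0.002 0.997] 404.8638163124027
finisher 0.87 [88.2, 155.8, 187.0, 252.7] 7685 [0.532 0.217 0.162] [ 0.438  0.134 -0.004] [0.673 0.378 0.204]
guard 0.75 [90.4, 167.0, 165.6, 243.9] 5398 [0.538 0.236 0.163] [ 0.456  0.161 -0.001] [0.659 0.363 0.198]
guard_grip 0.57 [88.8, 162.0, 167.9, 238.3] 5321 [0.538 0.236 0.163] [0.46  0.161 0.155] [0.618 0.315 0.198]
lock_knob 0.78 [123.6, 241.6, 160.2, 254.3] 273 [0.448 0.2   0.17 ] [0.438 0.174 0.156] [0.457 0.238 0.204]
lock 0.75 [126.0, 243.5, 156.1, 249.9] 283 [0.448 0.199 0.17 ] [ 0.437  0.174 -0.002] [0.457 0.238 0.204]
lock 0.62 [233.2, 215.0, 246.7, 283.5] 669 [0.457 0.005 0.011] [ 0.374 -0.009 -0.   ] [0.54  0.02  0.017]
tray 0.81 [291.0, 185.0, 394.4, 254.6] 6757 [ 0.525 -0.25   0.008] [ 0.434 -0.363 -0.002] [ 0.613 -0.128  0.039]
graver 0.87 [241.4, 148.0, 249.1, 209.7] 252 [ 0.602 -0.004  0.016] [ 0.558 -0.014  0.001] [0.715 0.006 0.022]
buff_stick 0.76 [232.0, 215.0, 247.1, 286.8] 732 [0.455 0.005 0.011] [ 0.372 -0.009 -0.005] [0.545 0.021 0.017]
buff_stick 0.45 [89.0, 167.2, 170.6, 243.1] 5417 [0.538 0.235 0
[... 688 characters left out ...]
60 [0.448 0.204 0.169] [ 0.437  0.035 -0.003] [0.458 0.241 0.203]
lock 0.58 [306.8, 245.6, 319.4, 282.3] 358 [0.448 0.201 0.169] [ 0.438  0.05  -0.003] [0.459 0.241 0.203]
tray 0.92 [261.5, 138.6, 342.2, 207.1] 3859 [ 0.526 -0.242  0.007] [ 0.437 -0.364 -0.002] [ 0.61  -0.123  0.037]
graver 0.59 [234.0, 222.8, 272.6, 237.0] 226 [0.597 0.004 0.015] [ 0.557 -0.008  0.004] [0.662 0.01  0.021]
buff_stick 0.82 [276.2, 235.6, 349.7, 258.3] 606 [0.459 0.009 0.009] [ 0.374 -0.019 -0.003] [0.541 0.184 0.202]
jar 0.66 [164.7, 202.9, 194.7, 240.5] 988 [0.772 0.053 0.057] [ 0.746 -0.068 -0.005] [0.836 0.069 0.077]
t 1.3 pos [ 0.1672 -0.524   0.2055] rot [-3.142 -0.    -1.262] F [-0.  -0.6  0.2] w 0.0942
```

Run:
```python
from h import *
im=cv2.imread('pics/top0.png'); s=cv2.imread('pics/side0.png')
a=cv2.resize(im[140:290,60:420],(800,333)); b=cv2.resize(s[190:380,120:400],(393,267)); 
z=cv2.resize(im[145:265,75:205],(407,267*1),interpolation=cv2.INTER_CUBIC)
cv2.imwrite('pics/v1.png',np.vstack([a,np.hstack([b,z])]))
# finer
for n in ('top','side'):
    _,d,c=cam(n); W=cloud(d,c)
    P=W.reshape(-1,3); P=P[~np.isnan(P[:,0])]
    f=(P[:,0]>.42)&(P[:,0]<.68)&(P[:,1]>.1)&(P[:,1]<.36)
    Q=P[f]
    g=Q[(Q[:,2]>.175)]
    # knob vs grip
    k=g[g[:,0]<.465]; gr=g[g[:,0]>=.465]
    for nm,q in (('knob',k),('grip',gr)):
        t=q[q[:,2]>q[:,2].max()-.006]; print(n,nm,len(q),q.min(0).round(4),q.max(0).round(4),'top',t.mean(0).round(4))
    gd=Q[(Q[:,2]>.158)&(Q[:,2]<.172)&(Q[:,0]>.462)]
    r=cv2.minAreaRect(gd[:,:2].astype(np.float32)*1000); print('guard rect',np.round(r[0],1),np.round(r[1],1),round(r[2],2),np.median(gd[:,2]).round(4))
    tr=P[(P[:,0]>.4)&(P[:,0]<.65)&(P[:,1]<-.1)&(P[:,1]>-.4)&(P[:,2]>.028)&(P[:,2]<.045)]
    r=cv2.minAreaRect(tr[:,:2].astype(np.float32)*1000); print('tray rect',np.round(r[0],1),np.round(r[1],1),round(r[2],2),len(tr))
```

```text
top knob 57 [0.4407 0.1794 0.175 ] [0.4535 0.1917 0.204 ] top [0.4469 0.1856 0.2012]
top grip 125 [0.4713 0.2254 0.1799] [0.4882 0.2508 0.1982] top [0.4792 0.2375 0.1944]
guard rect [545.6 237.6] [167.2 152.9] 0.36 0.1625
tray rect [ 524.7 -246.8] [231.1 171.2] 87.56 928
side knob 96 [0.4408 0.1821 0.1751] [0.4536 0.1965 0.2046] top [0.447  0.1894 0.2008]
side grip 172 [0.4689 0.2256 0.176 ] [0.4871 0.2523 0.1961] top [0.4778 0.2403 0.1931]
guard rect [544.6 239.6] [166.2 155.3] 0.52 0.1616
tray rect [ 524.6 -244.2] [237.2 168.1] 87.83 604
```

View pics/v1.png

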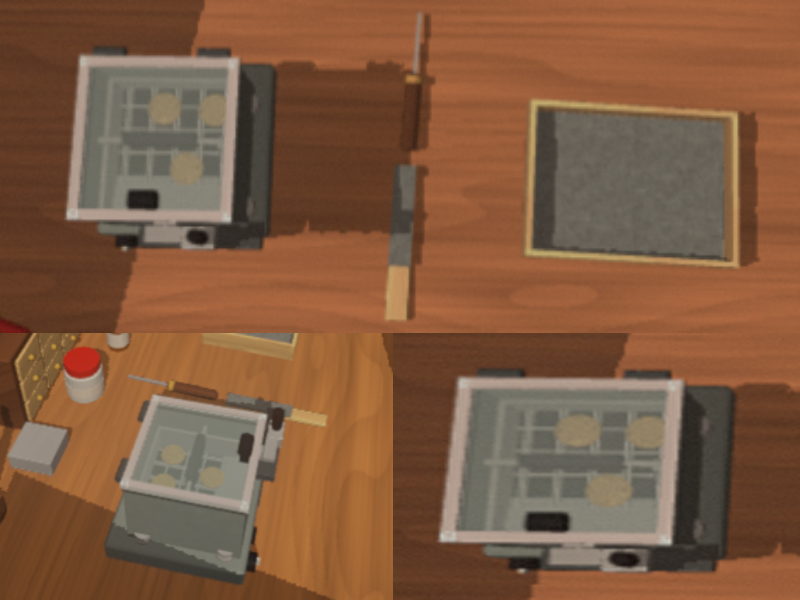

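{"fn": "carry_out", "kwargs": {"commands": [-1, 8, 18, 9, 0, 0, -0.1, -1, 8, 18, 9, 0, 0, -0.1, -1, 8, 18, 9, 0, 0, -0.1, -1, 28, 71, 10, 0, 0, -0.309, -1, 28, 71, 10, 0, 0, -0.309, -1, 28, 71, 10, 0, 0, -0.309, -1, 28, 71, 10, 0, 0, -0.309, -1, 28, 71, 10, 0, 0, -0.309, -1, 28, 71, 10, 0, 0, -0.309, -1, 28, 71, 10, 0, 0, -0.309, -1, 28, 71, 10, 0, 0, -0.309, -1, 28, 71, 10, 0, 0, -0.309]}}

```text
time_s: 2.4
ee_pos: [0.3475, -0.0705, 0.2855]
eef_rot: [-3.14, -0.0, -1.571]
force: [0.6, -0.5, -0.5]
grip_width: 0.0941
```

{"fn": "carry_out", "kwargs": {"commands": [0.15, 9.95, 25.8, 1.5, 0, 0, 0, 0.15, 9.95, 25.8, 1.5, 0, 0, 0, 0.15, 9.95, 25.8, 1.5, 0, 0, 0, 0.15, 9.95, 25.8, 1.5, 0, 0, 0, 0.15, 9.95, 25.8, 1.5, 0, 0, 0, 0.15, 9.95, 25.8, 1.5, 0, 0, 0, 0.15, 9.95, 25.8, 1.5, 0, 0, 0, 0.15, 9.95, 25.8, 1.5, 0, 0, 0, 0.15, 9.95, 25.8, 1.5, 0, 0, 0], "force": 8}}

```text
time_s: 3.15
ee_pos: [0.4469, 0.1884, 0.3]
eef_rot: [-3.141, -0.001, -1.569]
force: [-0.4, -0.2, 1.1]
grip_width: 0.0407
```

Run:
```python
from h import *
im,d,c=cam('side'); W=cloud(d,c); cv2.imwrite('pics/v2.png',cv2.resize(im[60:360,100:450],(700,600)))
P=W.reshape(-1,3); P=P[~np.isnan(P[:,0])]
for lo,hi in ((.28,.30),(.30,.33),(.33,.36),(.36,.40),(.40,.44),(.44,.5)):
    Q=P[(P[:,2]>lo)&(P[:,2]<hi)&(abs(P[:,0]-.447)<.15)&(abs(P[:,1]-.187)<.15)]
    if len(Q): print(lo,hi,len(Q),Q.min(0).round(3),Q.max(0).round(3))
st()
```

```text
0.28 0.3 2 [0.441 0.211 0.299] [0.451 0.211 0.299]
0.3 0.33 118 [0.439 0.167 0.305] [0.456 0.224 0.33 ]
0.33 0.36 151 [0.439 0.219 0.33 ] [0.457 0.223 0.357]
0.36 0.4 71 [0.416 0.267 0.397] [0.48  0.271 0.4  ]
0.4 0.44 2003 [0.414 0.115 0.4  ] [0.482 0.28  0.44 ]
0.44 0.5 2268 [0.411 0.175 0.44 ] [0.486 0.279 0.5  ]
t 3.2 pos [0.4468 0.1874 0.3002] rot [-3.141e+00 -1.000e-03 -1.570e+00] F [ 0.1 -0.2  0.2] w 0.0402
```

View pics/v2.png

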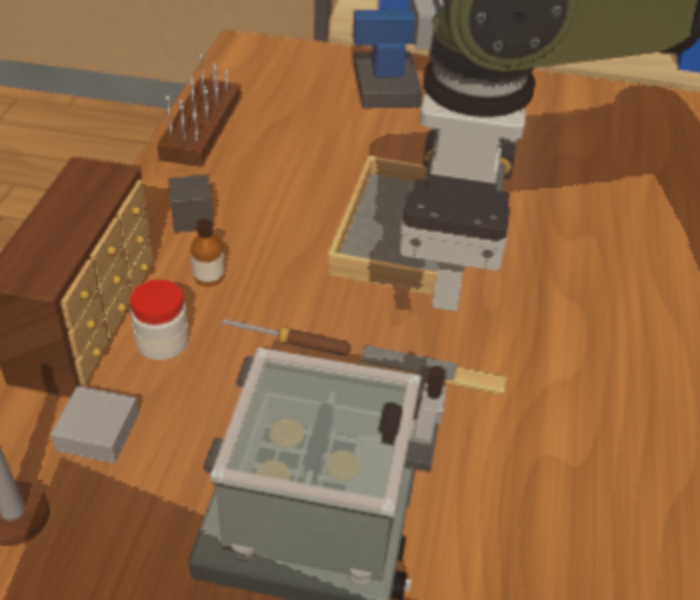

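{"fn": "carry_out", "kwargs": {"commands": [0.15, 0, 0, -4, 0, 0, 0, 0.15, 0, 0, -8, 0, 0, 0, 0.15, 0, 0, -11, 0, 0, 0, 0.15, 0, 0, -12.2, 0, 0, 0, 0.15, 0, 0, -12.2, 0, 0, 0, 0.15, 0, 0, -12.2, 0, 0, 0, 1, 0, 0, -12.2, 0, 0, 0, 1, 0, 0, -12.2, 0, 0, 0, 1, 0, 0, -12.2, 0, 0, 0, 1, 0, 0, -12.2, 0, 0, 0, 1, 0, 0, -12.2, 0, 0, 0, 1, 0, 0, -12.2, 0, 0, 0], "force": 10}}

```text
time_s: 4.2
ee_pos: [0.447, 0.1874, 0.1787]
eef_rot: [-3.14, -0.001, -1.57]
force: [-1.2, -2.2, 5.0]
grip_width: 0.0137
```

{"fn": "carry_out", "kwargs": {"commands": [1, 0, -0.5, 0, 0, 0, 0, 1, 0, -1, 0, 0, 0, 0, 1, 0, -1.5, 0, 0, 0, 0, 1, 0, -2, 0, 0, 0, 0, 1, 0, -2.5, 0, 0, 0, 0, 1, 0, -3, 0, 0, 0, 0, 1, 0, -3.4, 0, 0, 0, 0, 1, 0, -3.6, 0, 0, 0, 0, 1, 0, -3.6, 0, 0, 0, 0, 1, 0, -3.6, 0, 0, 0, 0]}}

```text
time_s: 5.03
ee_pos: [0.4472, 0.1516, 0.1788]
eef_rot: [-3.14, 0.0, -1.571]
force: [3.7, 5.5, 0.3]
grip_width: 0.0135
```

{"fn": "carry_out", "kwargs": {"commands": [0.3, 0, 0, 0, 0, 0, 0, 0.1, 0, 0, 0, 0, 0, 0, -0.06, 0, 0, 4, 0, 0, 0, -0.06, 0, 0, 8, 0, 0, 0, -0.06, 3.15, 8.7, 7, 0, 0, 0, -0.06, 3.15, 8.7, 7, 0, 0, 0, -0.06, 3.15, 8.7, 7, 0, 0, 0, -0.06, 3.15, 8.7, 3, 0, 0, 0, -0.06, 3.15, 8.7, 0, 0, 0, 0, -0.06, 3.15, 8.7, -0.8, 0, 0, 0, -0.06, 3.15, 8.7, -0.8, 0, 0, 0, -0.06, 3.15, 8.7, -0.8, 0, 0, 0]}}

```text
time_s: 6.03
ee_pos: [0.4791, 0.2385, 0.172]
eef_rot: [-3.139, 0.001, -1.571]
force: [0.2, 0.3, 1.0]
grip_width: 0.0499
```

{"fn": "carry_out", "kwargs": {"commands": [1, 0, 0, 0, 0, 0, 0, 1, 0, 0, 0, 0, 0, 0, 1, 0, 0, 0, 0, 0, 0, 1, 0, 0, 0, 0, 0, 0, 1, 0, 0, 0, 0, 0, 0], "force": 15}}

```text
time_s: 6.45
ee_pos: [0.4793, 0.2381, 0.1727]
eef_rot: [-3.138, -0.0, -1.571]
force: [-1.3, -2.1, 5.3]
grip_width: 0.0235
```

Run:
```python
import numpy as np
a0=np.arctan2(.030,-.139); r=np.hypot(.139,.03)
for t in np.arange(0,1.76,.05):
    a=a0-t; print(round(t,2),np.round([(r*np.cos(a)+.139)*100,(r*np.sin(a)-.03)*100],2).tolist(),end='; ')
```

```text
0.0 [0.0, 0.0]; 0.05 [0.17, 0.69]; 0.1 [0.37, 1.37]; 0.15 [0.6, 2.04]; 0.2 [0.87, 2.7]; 0.25 [1.17, 3.35]; 0.3 [1.51, 3.97]; 0.35 [1.87, 4.58]; 0.4 [2.27, 5.18]; 0.45 [2.69, 5.75]; 0.5 [3.14, 6.3]; 0.55 [3.62, 6.82]; 0.6 [4.12, 7.32]; 0.65 [4.65, 7.8]; 0.7 [5.2, 8.25]; 0.75 [5.77, 8.67]; 0.8 [6.37, 9.06]; 0.85 [6.98, 9.42]; 0.9 [7.61, 9.75]; 0.95 [8.25, 10.05]; 1.0 [8.91, 10.32]; 1.05 [9.59, 10.55]; 1.1 [10.27, 10.75]; 1.15 [10.96, 10.91]; 1.2 [11.66, 11.04]; 1.25 [12.36, 11.14]; 1.3 [13.07, 11.2]; 1.35 [13.78, 11.22]; 1.4 [14.49, 11.21]; 1.45 [15.2, 11.16]; 1.5 [15.91, 11.08]; 1.55 [16.61, 10.96]; 1.6 [17.3, 10.81]; 1.65 [17.99, 10.62]; 1.7 [18.67, 10.4]; 1.75 [19.33, 10.14];
```

{"fn": "carry_out", "kwargs": {"commands": [1, 0.17, 0.7, 0, 0, 0, 0, 1, 0, 0, 0, 0, 0, 0]}}

```text
time_s: 6.62
ee_pos: [0.4791, 0.2375, 0.1727]
eef_rot: [-3.139, -0.003, -1.571]
force: [4.7, 24.3, -2.7]
grip_width: 0.0241
```

{"fn": "carry_out", "kwargs": {"commands": [1, 0, 0.03, 0, 0, 0, 0, 1, 0.37, 0.03, 1.37, 0, 0, 0, 1, 0.87, 0.03, 2.7, 0, 0, 0, 1, 1.51, 0.03, 3.97, 0, 0, 0, 1, 2.27, 0.03, 5.18, 0, 0, 0, 1, 3.14, 0.03, 6.3, 0, 0, 0, 1, 4.12, 0.03, 7.32, 0, 0, 0, 1, 5.2, 0.03, 8.25, 0, 0, 0, 1, 6.37, 0.03, 9.06, 0, 0, 0, 1, 7.61, 0.03, 9.75, 0, 0, 0, 1, 7.61, 0.03, 9.75, 0, 0, 0]}}

```text
time_s: 7.53
ee_pos: [0.5565, 0.2387, 0.2712]
eef_rot: [-3.139, -0.001, -1.571]
force: [-4.2, 3.9, 5.7]
grip_width: 0.0238
```

{"fn": "carry_out", "kwargs": {"commands": [1, 1.2, 0, 0.47, 0, 0, 0, 1, 2.56, 0, 0.9, 0, 0, 0, 1, 3.95, 0, 1.19, 0, 0, 0, 1, 5.36, 0, 1.35, 0, 0, 0, 1, 6.78, 0, 1.36, 0, 0, 0, 1, 8.2, 0, 1.23, 0, 0, 0, 1, 9.6, 0, 0.96, 0, 0, 0, 1, 10.28, 0, 0.77, 0, 0, 0, 1, 10.96, 0, 0.55, 0, 0, 0, 1, 11.1, 0, 0.5, 0, 0, 0, 1, 11.1, 0, 0.5, 0, 0, 0]}}

```text
time_s: 8.45
ee_pos: [0.6679, 0.2397, 0.2766]
eef_rot: [-3.137, 0.001, -1.57]
force: [0.9, 4.9, 3.0]
grip_width: 0.0235
```

{"fn": "carry_out", "kwargs": {"commands": [0.2, 0, 0, 0, 0, 0, 0, -0.06, 0, 0, 0, 0, 0, 0, -0.06, 0, 0, 0.5, 0, 0, 0, -0.06, 0, 0, 4, 0, 0, 0, -0.06, 0, 0, 8, 0, 0, 0, -0.06, -4, -2, 8, 0, 0, 0, -0.06, -25, -28, 10, 0, 0, 0.785, -0.06, -25, -28, 10, 0, 0, 0.785, -0.06, -25, -28, 10, 0, 0, 0.785, -0.06, -25, -28, 10, 0, 0, 0.785, -0.06, -25, -28, 10, 0, 0, 0.785, -0.06, -25, -28, 10, 0, 0, 0.785]}}

```text
time_s: 9.45
ee_pos: [0.4795, 0.0341, 0.3717]
eef_rot: [-3.137, 0.0, -0.817]
force: [0.7, -0.7, 0.4]
grip_width: 0.0497
```

{"fn": "carry_out", "kwargs": {"commands": [-0.4, -8, -14, 2, 0, 0, 0.8, -0.4, -8, -14, 2, 0, 0, 0.8, -0.4, -8, -14, 2, 0, 0, 0.8, -0.4, -8, -14, 2, 0, 0, 0.8, -0.4, -8, -14, 2, 0, 0, 0.8, -0.4, -8, -14, 2, 0, 0, 0.8, -0.4, -8, -14, 2, 0, 0, 0.8, -0.4, -8, -14, 2, 0, 0, 0.8]}}

```text
time_s: 10.12
ee_pos: [0.3992, -0.1063, 0.3922]
eef_rot: [-3.137, -0.0, -0.012]
force: [-0.7, -0.2, -0.1]
grip_width: 0.0657
```

Run:
```python
from h import *
v=[]
for n in ('top','side'):
    im,d,c=cam(n); W=cloud(d,c); cv2.imwrite(f'pics/{n}1.png',im)
    v.append(cv2.resize(im[140:270,60:210] if n=='top' else im[180:340,170:340],(400,400),interpolation=cv2.INTER_CUBIC))
    P=W.reshape(-1,3); P=P[~np.isnan(P[:,0])]
    b=P[(abs(P[:,0]-.54)<.03)&(abs(P[:,1]-.2385)<.045)&(P[:,2]>.135)&(P[:,2]<.17)]
    if len(b):
        r=cv2.minAreaRect(b[:,:2].astype(np.float32)*1000); print(n,'bgrip',len(b),b.mean(0).round(4),b.min(0).round(4),b.max(0).round(4),np.round(r[1],1),r[2])
    g=P[(P[:,0]>.62)&(P[:,0]<.7)&(abs(P[:,1]-.2385)<.1)&(P[:,2]>.2)]
    print('guard',len(g),g.min(0).round(4),g.max(0).round(4))
    inn=P[(P[:,0]>.6)&(P[:,0]<.7)&(abs(P[:,1]-.2385)<.1)&(P[:,2]>.21)&(P[:,2]<.24)]
    if len(inn): print('guard low',inn.min(0).round(4),inn.max(0).round(4))
    for th in ['casting1_center','ball1_center']:
        for r in nets.silhouettes(n,th)[:6]:
            if r['confidence']<.2: continue
            p=W[r['region']]; p=p[~np.isnan(p[:,0])]
            if len(p): print(th,round(r['confidence'],2),np.round(r['extent']),len(p),np.round(np.median(p,0),3))
cv2.imwrite('pics/v3.png',np.hstack(v)); st()
```

```text
top bgrip 252 [0.5411 0.2367 0.1492] [0.536  0.1952 0.1351] [0.5485 0.283  0.1559] [12.1 87.9] 1.7526936531066895
guard 2547 [0.6215 0.1622 0.2001] [0.6727 0.316  0.3284]
guard low [0.623  0.1624 0.2101] [0.6349 0.3156 0.2399]
casting1_center 0.56 [148. 181. 166. 201.] 195 [0.583 0.199 0.093]
side bgrip 286 [0.5394 0.246  0.1484] [0.5341 0.1936 0.1351] [0.5469 0.2829 0.1552] [12.5 89.3] 0.5251179337501526
guard 2873 [0.6214 0.1631 0.2003] [0.673  0.3186 0.3264]
guard low [0.6235 0.1631 0.2101] [0.6354 0.3182 0.2399]
casting1_center 0.55 [238. 271. 252. 286.] 202 [0.58  0.203 0.092]
t 10.42 pos [ 0.3996 -0.1057  0.3917] rot [-3.137e+00  1.000e-03 -1.900e-02] F [ 0.6  0.1 -0.3] w 0.0661
```

View pics/v3.png

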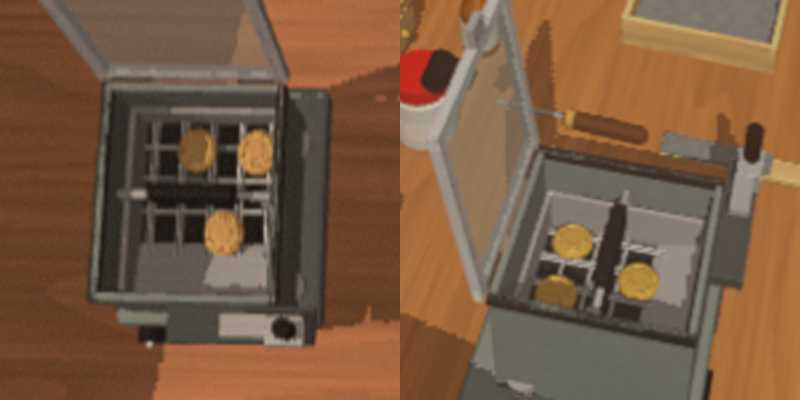

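{"fn": "carry_out", "kwargs": {"commands": [0.05, 14.35, 34.4, 0, 0, -0.14, 0.03, 0.05, 14.35, 34.4, 0, 0, -0.14, 0.03, 0.05, 14.35, 34.4, 0, 0, -0.14, 0.03, 0.05, 14.35, 34.4, 0, 0, -0.14, 0.03, 0.05, 14.35, 34.4, 0, 0, -0.14, 0.03, 0.05, 14.35, 34.4, 0, 0, -0.14, 0.03, 0.05, 14.35, 34.4, 0, 0, -0.14, 0.03, 0.05, 14.35, 34.4, 0, 0, -0.14, 0.03, 0.05, 14.35, 34.4, 0, 0, -0.14, 0.03, 0.05, 14.35, 34.4, 0, 0, -0.14, 0.03, 0.05, 14.35, 34.4, -5, 0, -0.14, 0.03, 0.05, 14.35, 34.4, -9, 0, -0.14, 0.03]}}

```text
time_s: 11.42
ee_pos: [0.5434, 0.2392, 0.3083]
eef_rot: [-3.135, -0.143, 0.011]
force: [0.9, 0.6, -0.1]
grip_width: 0.0447
```

{"fn": "carry_out", "kwargs": {"commands": [0.05, 0, -0.05, -4, 0, 0, 0, 0.05, 0, -0.05, -8, 0, 0, 0, 0.05, 0, -0.05, -12, 0, 0, 0, 0.05, 0, -0.05, -15, 0, 0, 0, 0.05, 0, -0.05, -17.5, 0, 0, 0, 0.05, 0, -0.05, -18.4, 0, 0, 0, 0.05, 0, -0.05, -18.4, 0, 0, 0, 0.05, 0, -0.05, -18.4, 0, 0, 0]}}

```text
time_s: 12.08
ee_pos: [0.5439, 0.2389, 0.1254]
eef_rot: [-3.134, -0.143, 0.01]
force: [-0.5, -0.6, 0.3]
grip_width: 0.0448
```

{"fn": "carry_out", "kwargs": {"commands": [1, 0, 0, 0, 0, 0, 0, 1, 0, 0, 0, 0, 0, 0, 1, 0, 0, 0, 0, 0, 0, 1, 0, 0, 0, 0, 0, 0, 1, 0, 0, 0, 0, 0, 0, 1, 0, 0, 0, 0, 0, 0], "force": 35}}

```text
time_s: 12.58
ee_pos: [0.5438, 0.2389, 0.1259]
eef_rot: [-3.134, -0.143, 0.01]
force: [-1.3, -0.7, 4.8]
grip_width: 0.0148
```

{"fn": "carry_out", "kwargs": {"commands": [1, 0, 0, 0.5, 0, 0, 0, 1, 0, 0, 1.2, 0, 0, 0, 1, 0, 0, 2.2, 0, 0, 0, 1, 0, 0, 3.4, 0, 0, 0, 1, 0, 0, 4.6, 0, 0, 0, 1, 0, 0, 5.8, 0, 0, 0, 1, 0, 0, 7, 0, 0, 0, 1, 0, 0, 8.2, 0, 0, 0, 1, 0, 0, 9.4, 0, 0, 0, 1, 0, 0, 9.8, 0, 0, 0, 1, 0, 0, 9.8, 0, 0, 0]}}

```text
time_s: 13.5
ee_pos: [0.544, 0.239, 0.2245]
eef_rot: [-3.134, -0.144, 0.01]
force: [-1.5, -0.5, -6.1]
grip_width: 0.0117
```

Run:
```python
from h import *
st()
v=[]
for n in ('top','side'):
    im,d,c=cam(n); cv2.imwrite(f'pics/{n}2.png',im)
    v.append(cv2.resize(im[140:270,60:210] if n=='top' else im[150:330,170:350],(400,400),interpolation=cv2.INTER_CUBIC))
cv2.imwrite('pics/v4.png',np.hstack(v))
```

```text
t 13.5 pos [0.544  0.239  0.2245] rot [-3.134 -0.144  0.01 ] F [-1.5 -0.5 -6.1] w 0.0117
```

View pics/v4.png

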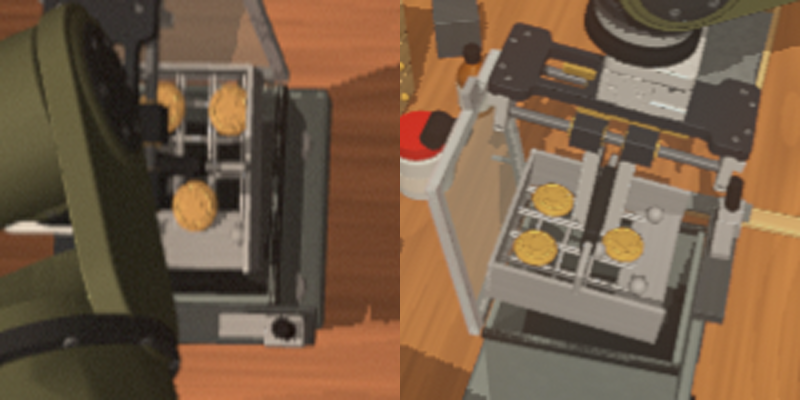

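{"fn": "carry_out", "kwargs": {"commands": [1, -0.6, 0, 1, 0, 0, 0, 1, -1.2, 0, 2, 0, 0, 0, 1, -1.2, 0, 2.5, 0, 0.04, 0, 1, -1.3, 0, 2.5, 0, 0.08, 0, 1, -1.3, 0, 2.5, 0, 0.11, 0, 1, -1.35, 0, 2.5, 0, 0.14, 0, 1, -1.4, 0, 2.5, 0, 0.17, 0, 1, -1.4, 0, 2.5, 0, 0.19, 0, 1, -1.4, 0, 2.5, 0, 0.19, 0, 1, -1.4, 0, 2.5, 0, 0.19, 0, 1, -1.4, 0, 2.5, 0, 0.19, 0, 1, -1.4, 0, 2.5, 0, 0.17, 0]}}

```text
time_s: 14.6
ee_pos: [0.5296, 0.2388, 0.2479]
eef_rot: [-3.133, 0.027, 0.01]
force: [0.5, 0.7, -6.1]
grip_width: 0.0119
```

Run:
```python
from h import *
st()
v=[]
for n in ('top','side'):
    im,d,c=cam(n); cv2.imwrite(f'pics/{n}3.png',im)
    v.append(cv2.resize(im[140:270,60:210] if n=='top' else im[190:310,200:320],(400,400),interpolation=cv2.INTER_CUBIC))
cv2.imwrite('pics/v5.png',np.hstack(v))
```

```text
t 14.6 pos [0.5296 0.2388 0.2479] rot [-3.133  0.027  0.01 ] F [ 0.5  0.7 -6.1] w 0.0119
```

View pics/v5.png

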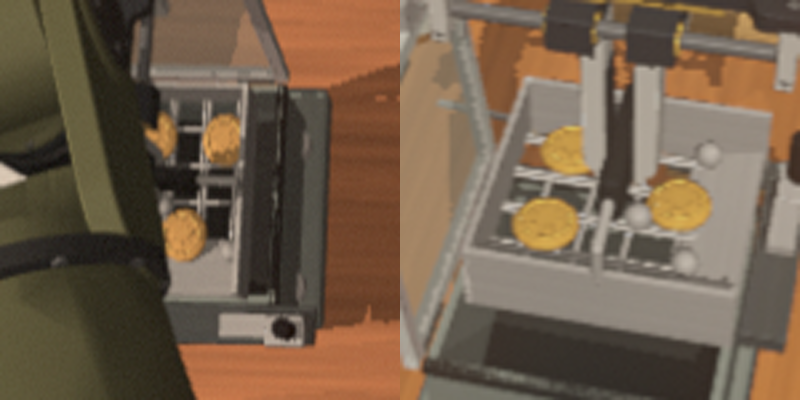

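{"fn": "carry_out", "kwargs": {"commands": [1, 0.5, 0, -1.2, 0, 0, 0, 1, 0.5, 0, -2.4, 0, 0, 0, 1, 0.5, 0, -2.4, 0, 0, 0, 1, 0.5, 1, -2.4, 0, 0, 0, 1, 0.5, -1, -2.4, 0, 0, 0, 1, 0.5, 1, -2.4, 0, 0, 0, 1, 0.5, -1, -2.4, 0, 0, 0, 1, 0.5, 1, -2.4, 0, 0, 0, 1, 0.5, -1, -2.4, 0, 0, 0, 1, 0.5, 1, -2.4, 0, 0, 0, 1, 0.5, 0, -2.4, 0, 0, 0, 1, 0.5, 0, -2.4, 0, 0, 0]}}

```text
time_s: 15.7
ee_pos: [0.5345, 0.239, 0.2248]
eef_rot: [-3.133, 0.025, 0.011]
force: [-1.1, 0.7, -5.2]
grip_width: 0.0116
```

```bash
cat > look.py <<'E'
from h import *
import sys
k=sys.argv[1]; st()
v=[]
for n in ('top','side'):
    im,d,c=cam(n); cv2.imwrite(f'pics/{n}{k}.png',im)
    v.append(cv2.resize(im[140:270,60:210] if n=='top' else im[190:320,200:330],(400,400),interpolation=cv2.INTER_CUBIC))
cv2.imwrite(f'pics/w{k}.png',np.hstack(v))
E
python3 look.py 4
```

```text
t 15.7 pos [0.5345 0.239  0.2248] rot [-3.133  0.025  0.011] F [-1.1  0.7 -5.2] w 0.0116
```

View pics/w4.png

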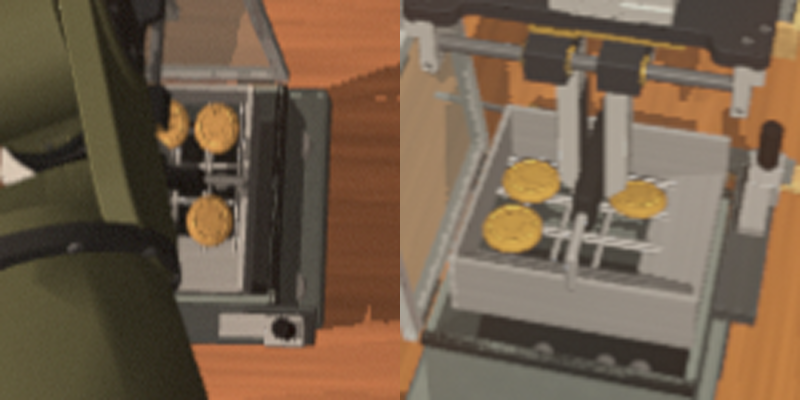

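{"fn": "carry_out", "kwargs": {"commands": [1, 0, 1, 0, 0, 0, 0, 1, 0, -1, 0, 0, 0, 0, 1, 0, 1.2, 0, 0, 0, 0, 1, 0, -1.2, 0, 0, 0, 0, 1, 0, 1.2, 0, 0, 0, 0, 1, 0, -1.2, 0, 0, 0, 0, 1, 0, 1.2, 0, 0, 0, 0, 1, 0, -1.2, 0, 0, 0, 0, 1, 0, 1.2, 0, 0, 0, 0, 1, 0, -1, 0, 0, 0, 0, 1, 0, 0, 0, 0, 0, 0, 1, 0, 0, 0, 0, 0, 0]}}

```text
time_s: 16.8
ee_pos: [0.5344, 0.2404, 0.2248]
eef_rot: [-3.132, 0.025, 0.01]
force: [0.1, -0.4, -5.7]
grip_width: 0.0116
```

{"fn": "carry_out", "kwargs": {"commands": [1, 0, 1, 0, 0, 0, 0, 1, 0, -1, 0, 0, 0, 0, 1, 0, 1.2, 0, 0, 0, 0, 1, 0, -1.2, 0, 0, 0, 0, 1, 0, 1.2, 0, 0, 0, 0, 1, 0, -1.2, 0, 0, 0, 0, 1, 0, 1, 0, 0, 0, 0, 1, 0, -1, 0, 0, 0, 0, 1, 0, 0, 0, 0, 0, 0, 1, 0, 0, 2, 0, 0, 0, 1, 0, 0, 4, 0, 0, 0, 1, 0, 0, 4, 0, 0, 0]}}

```text
time_s: 17.8
ee_pos: [0.5354, 0.2419, 0.2688]
eef_rot: [-3.13, 0.019, 0.011]
force: [0.6, 0.5, -4.0]
grip_width: 0.0115
```

```bash
python3 look.py 5
```

```text
t 17.8 pos [0.5354 0.2419 0.2688] rot [-3.13   0.019  0.011] F [ 0.6  0.5 -4. ] w 0.0115
```

View pics/w5.png

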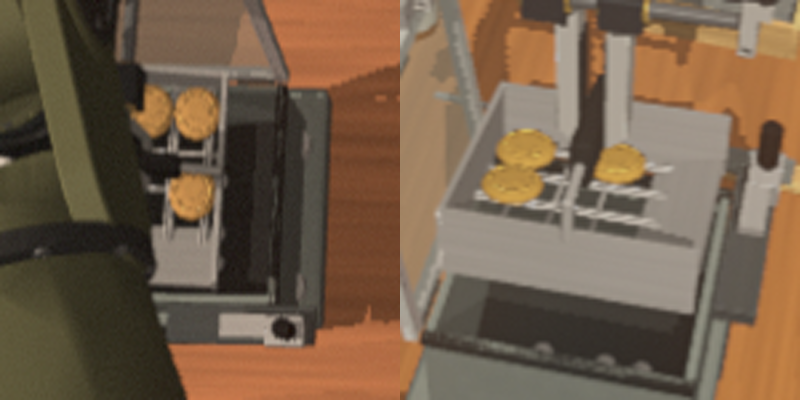

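{"fn": "carry_out", "kwargs": {"commands": [1, 0, -1, 1, 0, 0.02, 0, 1, 0, -3, 2, 0, 0.02, 0, 1, 0, -6, 2, 0, 0.02, 0, 1, 0, -9, 2, 0, 0.02, 0, 1, 0, -12, 2, 0, 0.02, 0, 1, 0, -15, 2, 0, 0.02, 0, 1, 0, -18, 2, 0, 0.02, 0, 1, 0, -21, 2, 0, 0.02, 0, 1, 0, -24, 2, 0, 0.02, 0, 1, 0, -26, 2, 0, 0.02, 0, 1, 0, -27, 2, 0, 0.02, 0, 1, 0, -27, 2, 0, 0.02, 0]}}

```text
time_s: 18.9
ee_pos: [0.5343, -0.0302, 0.2833]
eef_rot: [-3.132, 0.046, 0.008]
force: [0.6, 0.3, -5.8]
grip_width: 0.0116
```

```bash
cat > tray.py <<'E'
from h import *
def tray(save=None):
    for n in ('top','side'):
        im,d,c=cam(n); W=cloud(d,c); P=W.reshape(-1,3); P=P[~np.isnan(P[:,0])]
        tr=P[(P[:,0]>.36)&(P[:,0]<.68)&(P[:,1]<-.05)&(P[:,1]>-.45)&(P[:,2]>.028)&(P[:,2]<.042)]
        r=cv2.minAreaRect(tr[:,:2].astype(np.float32)*1000); print(n,'tray',np.round(r[0],1),np.round(r[1],1),round(r[2],2),len(tr))
        if save: cv2.imwrite(f'pics/{n}{save}.png',im)
        for r in nets.silhouettes(n,'casting1_center')[:6]:
            p=W[r['region']]; p=p[~np.isnan(p[:,0])]
            if len(p) and r['confidence']>.15: print(' cast',round(r['confidence'],2),np.round(r['extent']),len(p),np.round(np.median(p,0),3))
        for r in nets.silhouettes(n,'ball1_center')[:6]:
            p=W[r['region']]; p=p[~np.isnan(p[:,0])]
            if len(p) and r['confidence']>.15: print(' ball',round(r['confidence'],2),np.round(r['extent']),len(p),np.round(np.median(p,0),3))
if __name__=='__main__':
    import sys; st(); tray(sys.argv[1])
E
python3 tray.py 6
python3 - <<'E'
import cv2,numpy as np
t=cv2.imread('pics/top6.png');s=cv2.imread('pics/side6.png')
cv2.imwrite('pics/w6.png',np.hstack([cv2.resize(t[140:300,80:400],(800,400))[:, :500],cv2.resize(s[140:300,220:340],(300,400))]))
E
```

```text
t 18.9 pos [ 0.5343 -0.0302  0.2833] rot [-3.132  0.046  0.008] F [ 0.6  0.3 -5.8] w 0.0116
top tray [ 524.4 -247. ] [231.2 171.5] 87.71 669
side tray [ 524.4 -243.2] [236.6 167.7] 87.77 415
 cast 0.25 [308. 231. 324. 269.] 329 [0.448 0.167 0.169]
```

View pics/w6.png

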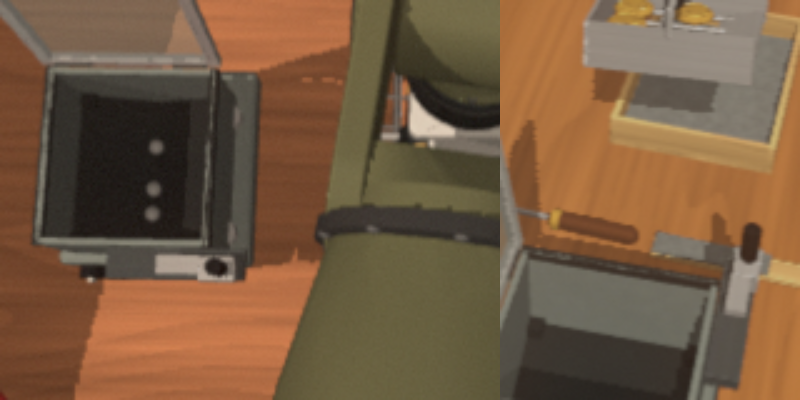

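{"fn": "carry_out", "kwargs": {"commands": [1, 0, -1, 0, 0, -0.05, 0, 1, 1, -3.5, 0, 0, -0.05, 0, 1, 2.5, -6.5, 0, 0, -0.05, 0, 1, 2.5, -9.5, 0, 0, -0.05, 0, 1, 2.5, -12.5, 0, 0, -0.05, 0, 1, 2.5, -15.5, -2, 0, -0.05, 0, 1, 2.5, -18, -4, 0, -0.05, 0, 1, 2.5, -20, -6, 0, -0.05, 0, 1, 2.5, -21.2, -8, 0, -0.05, 0, 1, 2.5, -21.5, -8.5, 0, -0.05, 0, 1, 2.5, -21.5, -8.5, 0, -0.05, 0]}}

```text
time_s: 20.12
ee_pos: [0.5591, -0.2425, 0.1979]
eef_rot: [-3.13, -0.003, 0.012]
force: [0.2, 0.6, -5.2]
grip_width: 0.0116
```

```bash
python3 tray.py 7
python3 - <<'E'
import cv2,numpy as np
t=cv2.imread('pics/top7.png');s=cv2.imread('pics/side7.png')
cv2.imwrite('pics/w7.png',np.hstack([cv2.resize(t[150:280,260:410],(400,400),interpolation=2),cv2.resize(s[110:230,240:360],(400,400),interpolation=2)]))
E
```

```text
t 20.12 pos [ 0.5591 -0.2425  0.1979] rot [-3.13e+00 -3.00e-03  1.20e-02] F [ 0.2  0.6 -5.2] w 0.0116
top tray [ 526.6 -203.1] [143.9 170.9] 87.64 369
 ball 0.37 [241. 169. 249. 210.] 245 [ 0.6   -0.004  0.017]
side tray [ 524.6 -242.3] [236.7 168.3] 87.83 525
```

View pics/w7.png

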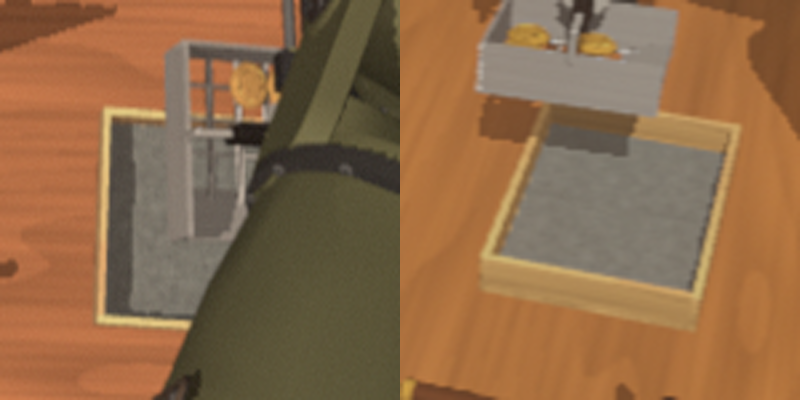

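{"fn": "carry_out", "kwargs": {"commands": [1, 0, 0, -3, 0, 0, 0, 1, 0.2, 0, -6, 0, -0.1, 0, 1, 0.4, 0, -8.5, 0, -0.2, 0, 1, 0.6, 0, -9.3, 0, -0.3, 0, 1, 0.7, 0, -9.3, 0, -0.35, 0, 1, 0.75, 0, -9.3, 0, -0.4, 0, 1, 0.8, 0, -9.3, 0, -0.44, 0, 1, 0.85, 0, -9.3, 0, -0.47, 0, 1, 0.9, 0, -9.3, 0, -0.5, 0, 1, 0.9, 0, -9.3, 0, -0.5, 0, 1, 0.9, 0, -9.3, 0, -0.5, 0]}}

```text
time_s: 21.33
ee_pos: [0.5692, -0.242, 0.1084]
eef_rot: [-3.14, -0.507, 0.015]
force: [0.3, -1.1, -4.1]
grip_width: 0.0118
```

```bash
python3 tray.py 8
```

```text
t 21.33 pos [ 0.5692 -0.242   0.1084] rot [-3.14  -0.507  0.015] F [ 0.3 -1.1 -4.1] w 0.0118
top tray [ 525.2 -245.4] [228.7 171.5] 87.63 513
side tray [ 524.4 -244.5] [235.  167.8] 87.8 563
 ball 0.36 [309. 230. 324. 264.] 303 [0.448 0.164 0.17 ]
```

{"fn": "carry_out", "kwargs": {"commands": [1, 0.1, 0, -0.1, 0, -0.06, 0, 1, 0.2, 0, -0.1, 0, -0.12, 0, 1, 0.3, 0, -0.15, 0, -0.18, 0, 1, 0.4, 0, -0.2, 0, -0.24, 0, 1, 0.5, 0, -0.3, 0, -0.3, 0, 1, 0.55, 0, -0.4, 0, -0.35, 0, 1, 0.6, 0, -0.4, 0, -0.4, 0, 1, 0.6, 0, -0.4, 0, -0.42, 0, 1, 0.6, 0, -0.4, 0, -0.42, 0, 1, 0.6, 0, -0.4, 0, -0.42, 0]}}

```text
time_s: 22.47
ee_pos: [0.5753, -0.2423, 0.1039]
eef_rot: [3.132, -0.926, 0.022]
force: [0.6, 0.5, -3.7]
grip_width: 0.012
```

```bash
python3 tray.py 9
python3 - <<'E'
import cv2,numpy as np
t=cv2.imread('pics/top9.png');s=cv2.imread('pics/side9.png')
cv2.imwrite('pics/w9.png',np.hstack([cv2.resize(t[150:280,260:410],(400,400),interpolation=2),cv2.resize(s[110:230,240:360],(400,400),interpolation=2)]))
E
```

```text
t 22.47 pos [ 0.5753 -0.2423  0.1039] rot [ 3.132 -0.926  0.022] F [ 0.6  0.5 -3.7] w 0.012
top tray [ 524.4 -246.7] [231.6 171.2] 87.66 732
 cast 0.74 [232. 217. 247. 284.] 702 [0.457 0.004 0.011]
 cast 0.61 [142. 240. 175. 253.] 335 [0.448 0.165 0.17 ]
side tray [ 524.4 -243.1] [236.3 167.8] 87.74 503
 cast 0.55 [179. 171. 327. 367.] 15398 [0.566 0.251 0.113]
 ball 0.57 [307. 163. 315. 172.] 74 [ 0.506 -0.267  0.022]
```

View pics/w9.png

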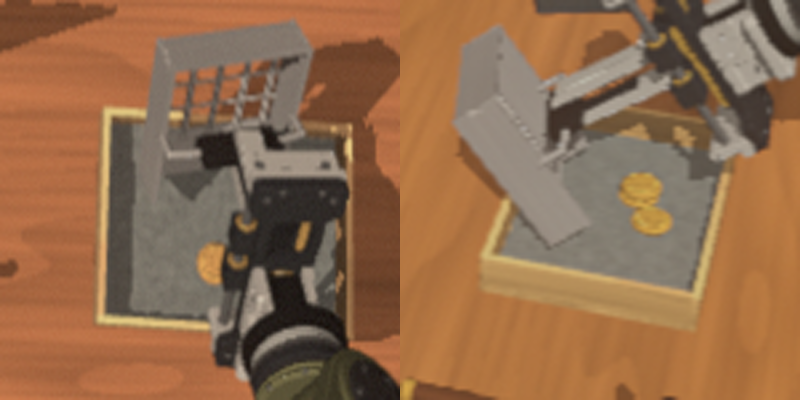

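{"fn": "carry_out", "kwargs": {"commands": [1, 0, 0, 2.5, 0, 0, 0, 1, 0, 0, 6, 0, 0, 0, 1, 0, 0, 9, 0, 0.1, 0, 1, 0, 0, 12, 0, 0.22, 0, 1, 0, 0, 15, 0, 0.34, 0, 1, 0, 0, 17, 0, 0.46, 0, 1, 0, 0, 18, 0, 0.58, 0, 1, -0.5, 0, 18.5, 0, 0.7, 0, 1, -1, 3, 19, 0, 0.8, 0, 1, -1, 6, 19, 0, 0.84, 0, 1, -1, 9, 19, 0, 0.84, 0, 1, -1, 12, 19, 0, 0.84, 0]}}

```text
time_s: 23.77
ee_pos: [0.5659, -0.1207, 0.2951]
eef_rot: [-3.136, -0.081, 0.013]
force: [-0.4, 0.0, -4.2]
grip_width: 0.0118
```

```bash
python3 tray.py 10
```

```text
t 23.77 pos [ 0.5659 -0.1207  0.2951] rot [-3.136 -0.081  0.013] F [-0.4  0.  -4.2] w 0.0118
top tray [ 525.7 -325.4] [192.3  42.6] 25.54 94
side tray [ 524.4 -245.1] [238.6 167.8] 87.74 569
 cast 0.6 [307. 162. 318. 172.] 81 [ 0.506 -0.266  0.021]
 ball 0.71 [313. 170. 320. 181.] 75 [ 0.492 -0.233  0.013]
 ball 0.56 [166. 202. 188. 242.] 564 [0.782 0.06  0.058]
```

{"fn": "carry_out", "kwargs": {"commands": [1, -1, 3, 0, 0, 0, 0, 1, -2.8, 7, 0, 0, 0, 0, 1, -2.8, 11, 0, 0, 0, 0, 1, -2.8, 15, 0, 0, 0, 0, 1, -2.8, 19, 0, 0, 0, 0, 1, -2.8, 23, 0, 0, 0, 0, 1, -2.8, 27, 0, 0, 0, 0, 1, -2.8, 31, 0, 0, 0, 0, 1, -2.8, 34, 0, 0, 0, 0, 1, -2.8, 36, 0, 0, 0, 0, 1, -2.8, 36, 0, 0, 0, 0, 1, -2.8, 36, 0, 0, 0, 0]}}

```text
time_s: 25.07
ee_pos: [0.5373, 0.2369, 0.2941]
eef_rot: [-3.134, -0.088, 0.013]
force: [0.8, -0.3, -3.8]
grip_width: 0.0118
```

```bash
python3 tray.py 11
python3 - <<'E'
import cv2,numpy as np
t=cv2.imread('pics/top11.png');s=cv2.imread('pics/side11.png')
cv2.imwrite('pics/w11.png',np.hstack([cv2.resize(t[180:260,290:400],(400,290),interpolation=2),cv2.resize(s[135:300,200:400],(400,290),interpolation=2)]))
E
```

```text
t 25.07 pos [0.5373 0.2369 0.2941] rot [-3.134 -0.088  0.013] F [ 0.8 -0.3 -3.8] w 0.0118
top tray [ 524.7 -246.6] [231.  171.5] 87.61 927
side tray [ 524.5 -245.2] [240.4 167.9] 87.86 360
 cast 0.35 [211. 200. 306. 280.] 4886 [0.536 0.252 0.262]
```

View pics/w11.png

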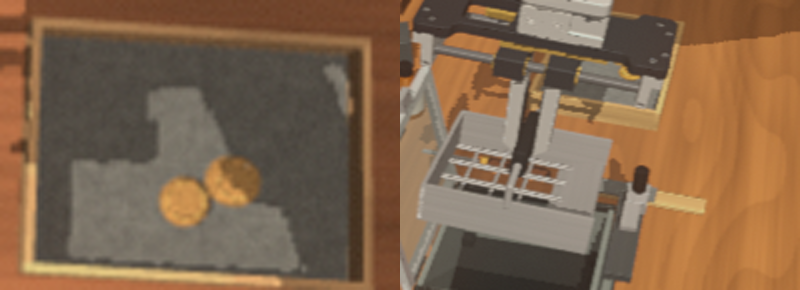

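{"fn": "carry_out", "kwargs": {"commands": [1, 0.05, 0.2, -2, 0, 0, -0.003, 1, 0.05, 0.2, -4.5, 0, 0, -0.003, 1, 0.05, 0.2, -7, 0, 0, -0.003, 1, 0.05, 0.2, -9, 0, 0, -0.003, 1, 0.05, 0.2, -10.5, 0, 0, -0.003, 1, 0.05, 0.2, -12, 0, 0, -0.003, 1, 0.05, 0.2, -13.5, 0, 0, -0.003, 1, 0.05, 0.2, -14.8, 0, 0, -0.003, 1, 0.05, 0.2, -15.6, 0, 0, -0.003, 1, 0.05, 0.2, -16, 0, 0, -0.003, 1, 0.05, 0.2, -16, 0, 0, -0.003]}}

```text
time_s: 26.28
ee_pos: [0.5382, 0.237, 0.1342]
eef_rot: [-3.135, -0.088, 0.008]
force: [0.5, -3.9, -2.2]
grip_width: 0.012
```

{"fn": "carry_out", "kwargs": {"commands": [1, 0, -0.1, 0, 0, 0, 0, 1, 0, -0.1, -0.4, 0, 0, 0, 1, 0, -0.1, -0.7, 0, 0, 0, 1, 0, -0.1, -0.9, 0, 0, 0, 1, 0, -0.1, -0.9, 0, 0, 0], "force": 15}}

```text
time_s: 26.7
ee_pos: [0.5399, 0.2362, 0.1274]
eef_rot: [-3.133, -0.093, 0.007]
force: [1.7, -0.6, 11.5]
grip_width: 0.0128
```

{"fn": "carry_out", "kwargs": {"commands": [0.74, 0, 0, -0.1, 0, 0, 0, 0.7, 0, 0, -0.1, 0, 0, 0, 0.6, 0, 0, 0, 0, 0, 0, 0.4, 0, 0, 0, 0, 0, 0, 0.1, 0, 0, 0, 0, 0, 0, 0.05, 0, 0, 0, 0, 0, 0, 0.05, 0, 0, 4, 0, 0, 0, 0.05, 0, 0, 8, 0, 0, 0, 0.05, 0, 0, 12, 0, 0, 0, 0.05, 0, 0, 16, 0, 0, 0, 0.05, 0, 0, 20, 0, 0, 0]}}

```text
time_s: 27.62
ee_pos: [0.5394, 0.2361, 0.3294]
eef_rot: [-3.133, -0.093, 0.007]
force: [0.5, 0.9, -0.3]
grip_width: 0.0442
```

{"fn": "carry_out", "kwargs": {"commands": [0.05, -14, -20, 4, 0, 0.09, 0, 0.05, -14, -30, 4, 0, 0.09, 0, 0.05, -14, -34, 4, 0, 0.09, 0, 0.05, -14, -34, 4, 0, 0.09, 0, 0.05, -14, -34, 4, 0, 0.09, 0, 0.05, -14, -34, 4, 0, 0.09, 0, 0.05, -14, -34, 4, 0, 0.09, 0, 0.05, -14, -34, 4, 0, 0.09, 0, 0.05, -14, -34, 4, 0, 0.09, 0]}}

```text
time_s: 28.37
ee_pos: [0.3982, -0.1056, 0.3698]
eef_rot: [-3.133, -0.004, 0.007]
force: [1.3, -0.3, 0.2]
grip_width: 0.0447
```

Run:
```python
from h import *
st(); v=[]
for n in ('top','side'):
    im,d,c=cam(n); W=cloud(d,c); cv2.imwrite(f'pics/{n}12.png',im)
    v.append(cv2.resize(im[150:270,70:210] if n=='top' else im[210:330,190:330],(400,340),interpolation=2))
    P=W.reshape(-1,3); P=P[~np.isnan(P[:,0])]
    b=P[(abs(P[:,0]-.54)<.03)&(abs(P[:,1]-.2385)<.045)&(P[:,2]>.135)&(P[:,2]<.18)]
    r=cv2.minAreaRect(b[:,:2].astype(np.float32)*1000); print(n,'bgrip',len(b),b.mean(0).round(4),b.min(0).round(4),b.max(0).round(4),np.round(r[1],1),round(r[2],2))
    tp=P[(abs(P[:,0]-.54)<.075)&(abs(P[:,1]-.2385)<.07)]
    for x0,x1 in ((.48,.505),(.58,.605)):
        for ys in (-1,1):
            q=tp[(tp[:,0]>x0)&(tp[:,0]<x1)&(ys*(tp[:,1]-.2385)>.053)&(ys*(tp[:,1]-.2385)<.066)]
            if len(q): print('  wall',x0,ys,len(q),np.percentile(q[:,2],[50,90,99]).round(4))
cv2.imwrite('pics/w12.png',np.hstack(v))
```

```text
t 28.37 pos [ 0.3982 -0.1056  0.3698] rot [-3.133 -0.004  0.007] F [ 1.3 -0.3  0.2] w 0.0447
top bgrip 238 [0.5377 0.2494 0.1656] [0.5102 0.2144 0.1357] [0.5684 0.2835 0.18  ] [58.1 69. ] 0.32
  wall 0.48 1 63 [0.1695 0.1731 0.1758]
  wall 0.58 -1 1 [0.1529 0.1529 0.1529]
  wall 0.58 1 99 [0.168  0.1717 0.1739]
side bgrip 213 [0.5379 0.2635 0.1707] [0.5103 0.222  0.1363] [0.5699 0.2835 0.1799] [59.7 61.4] 0.18
  wall 0.48 -1 171 [0.0782 0.1484 0.1551]
  wall 0.48 1 136 [0.1701 0.1733 0.1749]
  wall 0.58 -1 290 [0.0973 0.1487 0.1552]
  wall 0.58 1 130 [0.1702 0.1737 0.1756]
```

View pics/w12.png

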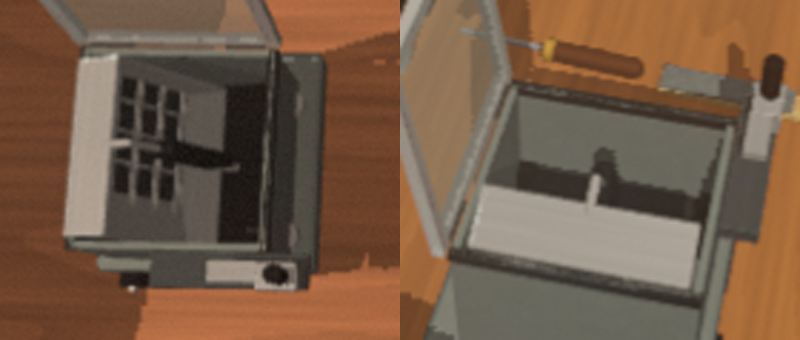

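Run:
```python
from h import *
for n in ('top','side'):
    im=cv2.imread(f'pics/{n}12.png'); _,d,c=cam(n); W=cloud(d,c)
    g=cv2.cvtColor(im,cv2.COLOR_BGR2GRAY)
    ok=~np.isnan(W[...,0])
    box=ok&(abs(W[...,0]-.54)<.068)&(abs(W[...,1]-.2385)<.066)&(W[...,2]>.03)
    # bright wall plate
    m=box&(g>120)&(W[...,1]>.255)
    P=W[m]; ctr=np.median(P,0); P=P[np.linalg.norm(P-ctr,axis=1)<.08]
    ctr=P.mean(0); u,s,vt=np.linalg.svd(P-ctr); print(n,'wall n',len(P),ctr.round(4),'normal',vt[2].round(3),'res',(s[2]/np.sqrt(len(P))).round(4),P.min(0).round(3),P.max(0).round(3))
    # grip: dark and high, near mid x
    m=box&(g<45)&(abs(W[...,0]-.54)<.03)&(W[...,2]>.105)
    P=W[m]
    if len(P)>5: print('  grip',len(P),P.mean(0).round(4),P.min(0).round(4),P.max(0).round(4))
    # profile at x band near grip: z of highest per y bin
    for x0,x1 in ((.535,.548),(.49,.52),(.565,.595)):
        q=W[box&(W[...,0]>x0)&(W[...,0]<x1)]
        out=[]
        for y in np.arange(.175,.305,.01):
            k=q[(q[:,1]>=y)&(q[:,1]<y+.01)]
            out.append((round(y,3),round(float(k[:,2].max()),3) if len(k) else None))
        print('  prof',x0,out)
```

```text
top wall n 754 [0.5365 0.2891 0.1748] normal [-0.001  0.452  0.892] res 0.0011 [0.473 0.261 0.165] [0.603 0.304 0.191]
  grip 178 [0.5372 0.2258 0.1461] [0.5331 0.2032 0.1119] [0.5456 0.2564 0.175 ]
  prof 0.535 [(np.float64(0.175), None), (np.float64(0.185), 0.067), (np.float64(0.195), 0.116), (np.float64(0.205), 0.138), (np.float64(0.215), 0.158), (np.float64(0.225), 0.175), (np.float64(0.235), 0.172), (np.float64(0.245), 0.184), (np.float64(0.255), 0.191), (np.float64(0.265), 0.189), (np.float64(0.275), 0.184), (np.float64(0.285), 0.178), (np.float64(0.295), 0.174)]
  prof 0.49 [(np.float64(0.175), None), (np.float64(0.185), 0.069), (np.float64(0.195), 0.066), (np.float64(0.205), 0.061), (np.float64(0.215), 0.077), (np.float64(0.225), 0.074), (np.float64(0.235), 0.07), (np.float64(0.245), 0.071), (np.float64(0.255), 0.088), (np.float64(0.265), 0.183), (np.float64(0.275), 0.183), (np.float64(0.285), 0.179), (np.float64(0.295), 0.173)]
  prof 0.565 [(np.float64(0.175), None), (np.float64(0.185), 0.069), (np.float64(0.195), 0.066), (np.float64(0.205), 0.062), (np.float64(0.215), 0.07
[... 838 characters left out ...]
5), (np.float64(0.185), 0.071), (np.float64(0.195), None), (np.float64(0.205), None), (np.float64(0.215), None), (np.float64(0.225), None), (np.float64(0.235), None), (np.float64(0.245), None), (np.float64(0.255), None), (np.float64(0.265), None), (np.float64(0.275), 0.183), (np.float64(0.285), 0.18), (np.float64(0.295), 0.174)]
  prof 0.565 [(np.float64(0.175), 0.156), (np.float64(0.185), 0.071), (np.float64(0.195), None), (np.float64(0.205), None), (np.float64(0.215), None), (np.float64(0.225), None), (np.float64(0.235), None), (np.float64(0.245), None), (np.float64(0.255), None), (np.float64(0.265), None), (np.float64(0.275), 0.182), (np.float64(0.285), 0.179), (np.float64(0.295), 0.174)]
```

{"fn": "carry_out", "kwargs": {"commands": [0.05, 13, 30.9, -6, 0.35, -0.13, -0.023, 0.05, 13, 30.9, -6, 0.35, -0.13, -0.023, 0.05, 13, 30.9, -6, 0.35, -0.13, -0.023, 0.05, 13, 30.9, -6, 0.35, -0.13, -0.023, 0.05, 13, 30.9, -6, 0.35, -0.13, -0.023, 0.05, 13, 30.9, -6, 0.35, -0.13, -0.023, 0.05, 13, 30.9, -6, 0.35, -0.13, -0.023, 0.05, 13, 30.9, -6, 0.35, -0.13, -0.023, 0.05, 13, 30.9, -6, 0.35, -0.13, -0.023, 0.05, 13, 30.9, -6, 0.35, -0.13, -0.023]}}

```text
time_s: 29.4
ee_pos: [0.5285, 0.208, 0.308]
eef_rot: [-2.78, -0.125, -0.037]
force: [-0.7, 0.3, -0.3]
grip_width: 0.0448
```

{"fn": "carry_out", "kwargs": {"commands": [0.05, 0, -0.4, -4, 0, 0, 0, 0.05, 0, -0.4, -8, 0, 0, 0, 0.05, 0.4, 0.6, -11, 0, 0, 0, 0.05, 0.8, 1.7, -14, 0, 0, 0, 0.05, 1.1, 2.5, -16.5, 0, 0, 0, 0.05, 1.3, 2.95, -17.6, 0, 0, 0, 0.05, 1.3, 2.95, -17.7, 0, 0, 0, 0.05, 1.3, 2.95, -17.7, 0, 0, 0]}}

```text
time_s: 30.07
ee_pos: [0.5416, 0.2373, 0.1318]
eef_rot: [-2.78, -0.126, -0.037]
force: [0.6, 0.1, 0.4]
grip_width: 0.0449
```

{"fn": "carry_out", "kwargs": {"commands": [1, 0, 0, 0, 0, 0, 0, 1, 0, 0, 0, 0, 0, 0, 1, 0, 0, 0, 0, 0, 0, 1, 0, 0, 0, 0, 0, 0, 1, 0, 0, 0, 0, 0, 0, 1, 0, 0, 0, 0, 0, 0], "force": 50}}

```text
time_s: 30.57
ee_pos: [0.5416, 0.2373, 0.1328]
eef_rot: [-2.779, -0.126, -0.037]
force: [-4.4, -2.6, 11.2]
grip_width: 0.0142
```

{"fn": "carry_out", "kwargs": {"commands": [1, 0, 0, 1, 0, 0, 0, 1, 0, 0, 3, 0, 0, 0, 1, 0, 0, 6, 0, 0, 0, 1, 0, 0, 9, 0, 0, 0, 1, 0, 0, 12, 0, 0, 0, 1, -0.5, 0, 15, 0, 0, 0, 1, -1, 0, 17, 0, 0, 0, 1, -1, 0, 17, -0.12, 0, 0, 1, -1, 0, 17, -0.24, 0, 0, 1, -1, -0.5, 17, -0.35, 0, 0, 1, -1, -0.5, 17, -0.35, 0, 0]}}

```text
time_s: 31.48
ee_pos: [0.5311, 0.2336, 0.3026]
eef_rot: [-3.138, -0.13, 0.012]
force: [-0.4, -0.0, -3.2]
grip_width: 0.0118
```

```bash
cat > bk.py <<'E'
from h import *
import sys
st(); o=ctrl.get_obs(); p=o['ee_pos']
for n in ('side','top'):
    im,d,c=cam(n); W=cloud(d,c); cv2.imwrite(f'pics/{n}{sys.argv[1]}.png',im)
    g=cv2.cvtColor(im,cv2.COLOR_BGR2GRAY)
    m=~np.isnan(W[...,0])&(abs(W[...,0]-p[0])<.085)&(abs(W[...,1]-p[1])<.11)&(W[...,2]<p[2]+.06)&(W[...,2]>max(p[2]-.08,.158))&(g>75)
    P=W[m]; print(n,len(P),P.min(0).round(3),P.max(0).round(3))
    # RANSAC planes
    rng=np.random.default_rng(0); Q=P.copy()
    for k in range(3):
        if len(Q)<80: break
        best=None
        for _ in range(400):
            a,b,cc=Q[rng.choice(len(Q),3,False)]; nn=np.cross(b-a,cc-a); L=np.linalg.norm(nn)
            if L<1e-6: continue
            i=abs((Q-a)@(nn/L))<.003
            if best is None or i.sum()>best.sum(): best=i
        R=Q[best]; ct=R.mean(0); u,s,vt=np.linalg.svd(R-ct,full_matrices=False)
        nrm=vt[2]*np.sign(vt[2][np.argmax(abs(vt[2]))])
        print('  plane',len(R),ct.round(4),nrm.round(3),R.min(0).round(4),R.max(0).round(4)); Q=Q[~best]
E
python3 bk.py 13
```

```text
t 31.48 pos [0.5311 0.2336 0.3026] rot [-3.138 -0.13   0.012] F [-0.4 -0.  -3.2] w 0.0118
side 3426 [0.462 0.196 0.238] [0.601 0.315 0.363]
  plane 2448 [0.5281 0.3006 0.3194] [-0.094  0.753  0.651] [0.4618 0.2763 0.2964] [0.5957 0.3151 0.348 ]
  plane 430 [0.5269 0.2431 0.3344] [-0.014  1.     0.003] [0.5061 0.2401 0.298 ] [0.5971 0.2463 0.3625]
  plane 422 [0.5366 0.2016 0.2506] [-0.096  0.756  0.648] [0.4728 0.1963 0.2383] [0.6006 0.2065 0.2622]
top 1320 [0.475 0.184 0.223] [0.603 0.267 0.322]
  plane 621 [0.5358 0.2071 0.2436] [-0.095  0.711  0.696] [0.4748 0.1837 0.2231] [0.6031 0.2241 0.268 ]
  plane 483 [0.5267 0.2365 0.2439] [-0.055 -0.678  0.733] [0.4752 0.2199 0.2265] [0.6019 0.267  0.2776]
  plane 98 [0.5548 0.2313 0.2632] [ 0.425  0.642 -0.639] [0.5018 0.2001 0.2271] [0.602  0.2647 0.3225]
```

{"fn": "carry_out", "kwargs": {"commands": [1, 0, -0.2, 0.1, -0.12, 0, 0, 1, 0, -0.45, 0.2, -0.24, 0, 0, 1, 0, -0.65, 0.3, -0.36, 0, 0, 1, 0, -0.85, 0.4, -0.48, 0, 0, 1, 0, -1.05, 0.45, -0.6, 0, 0, 1, 0, -1.25, 0.45, -0.72, 0, 0, 1, 0, -1.25, 0.45, -0.72, 0, 0, 1, 0, -1.25, 0.45, -0.72, 0, 0, 1, 0, -1.25, 0.45, -0.72, 0, 0]}}

```text
time_s: 32.33
ee_pos: [0.5314, 0.22, 0.3066]
eef_rot: [2.436, -0.09, 0.091]
force: [-0.4, -0.6, -3.6]
grip_width: 0.0113
```

```bash
python3 bk.py 14;  python3 - <<'E'
import cv2,numpy as np
t=cv2.imread('pics/top14.png');s=cv2.imread('pics/side14.png')
cv2.imwrite('pics/w14.png',np.hstack([cv2.resize(t[140:270,60:210],(400,350),interpolation=2),cv2.resize(s[160:340,170:360],(400,350),interpolation=2)]))
E
```

```text
t 32.33 pos [0.5314 0.22   0.3066] rot [ 2.436 -0.09   0.091] F [-0.4 -0.6 -3.6] w 0.0113
side 2120 [0.462 0.166 0.25 ] [0.604 0.29  0.302]
  plane 1509 [0.5286 0.2824 0.2767] [-0.095  0.995  0.028] [0.4621 0.2721 0.2502] [0.5943 0.2903 0.3014]
  plane 369 [0.5353 0.2282 0.2621] [-0.044 -0.01   0.999] [0.4681 0.1659 0.257 ] [0.6033 0.2539 0.2677]
  plane 177 [0.5971 0.2184 0.2901] [ 0.997  0.083 -0.004] [0.5897 0.1663 0.2604] [0.6036 0.2841 0.3019]
top 2906 [0.463 0.151 0.254] [0.602 0.287 0.366]
  plane 1427 [0.5205 0.2193 0.2611] [-0.059 -0.021  0.998] [0.4664 0.1626 0.2561] [0.6024 0.2805 0.2689]
  plane 513 [0.5267 0.2317 0.3363] [ 0.015  0.776 -0.63 ] [0.4755 0.1674 0.2553] [0.6023 0.2595 0.3665]
  plane 418 [0.5481 0.2168 0.2958] [-0.09  -0.017  0.996] [0.4632 0.1515 0.285 ] [0.6025 0.287  0.3029]
```

View pics/w14.png

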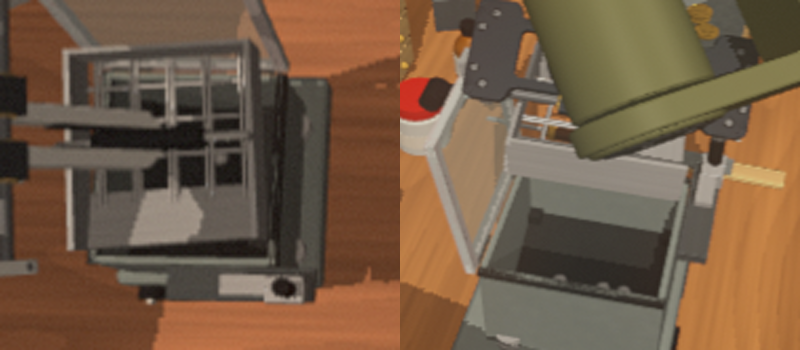

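Run:
```python
import numpy as np
from scipy.spatial.transform import Rotation as R
T=R.from_euler('xyz',[2.436,-.09,.091])
p=np.array([.5314,.22,.3066]); B=np.array([.5335,.220,.256])
for dp in (0,.05):
    C=R.from_euler('xyz',[-.02,dp,-.08]); rv=C.as_rotvec()
    T2=C*T; off=C.apply(p-B)
    for zb in (.20,.08):
        tcp=np.array([.5405,.2388,zb])+off
        print(dp,'rv',rv.round(3),'shift cm',((tcp-p)*100).round(2))
    J,Yt,D=T2.apply(np.eye(3)); hold=tcp-.019*D
    for sx in (1,-1):
        for sy in (1,-1):
            for back in (.078,.16): print('  corner',(hold-back*D+sx*.0885*J+sy*.0375*Yt).round(3))
```

```text
0 rv [-0.02   0.001 -0.08 ] shift cm [ 0.71  2.   -5.6 ]
0 rv [-0.02   0.001 -0.08 ] shift cm [  0.71   2.   -17.6 ]
  corner [0.618 0.277 0.235]
  corner [0.611 0.332 0.297]
  corner [0.621 0.333 0.186]
  corner [0.615 0.388 0.247]
  corner [0.441 0.275 0.22 ]
  corner [0.435 0.329 0.281]
  corner [0.445 0.331 0.17 ]
  corner [0.439 0.386 0.231]
0.05 rv [-0.018  0.051 -0.079] shift cm [ 0.96  1.98 -5.6 ]
0.05 rv [-0.018  0.051 -0.079] shift cm [  0.96   1.98 -17.6 ]
  corner [0.625 0.277 0.232]
  corner [0.622 0.331 0.293]
  corner [0.626 0.333 0.182]
  corner [0.623 0.387 0.244]
  corner [0.448 0.274 0.225]
  corner [0.445 0.329 0.286]
  corner [0.45  0.331 0.175]
  corner [0.447 0.385 0.237]
```

{"fn": "carry_out", "kwargs": {"commands": [1, 0.3, 1, -1.5, -0.01, -0.015, -0.04, 1, 0.55, 2, -3, -0.021, -0.03, -0.081, 1, 0.55, 2, -4, -0.021, -0.03, -0.081, 1, 0.55, 2, -5, -0.021, -0.03, -0.081, 1, 0.55, 2, -5, -0.021, -0.03, -0.081, 1, 0.55, 2, -5, -0.021, -0.03, -0.081]}}

```text
time_s: 32.93
ee_pos: [0.537, 0.2391, 0.2579]
eef_rot: [2.413, -0.12, 0.013]
force: [0.7, -0.7, -3.3]
grip_width: 0.0115
```

```bash
python3 bk.py 15
```

```text
t 32.93 pos [0.537  0.2391 0.2579] rot [ 2.413 -0.12   0.013] F [ 0.7 -0.7 -3.3] w 0.0115
side 819 [0.473 0.175 0.178] [0.622 0.317 0.253]
  plane 601 [0.5521 0.3012 0.2249] [-0.015  1.     0.019] [0.4729 0.2975 0.1798] [0.6218 0.3073 0.2526]
  plane 130 [0.6124 0.2831 0.2129] [ 0.951 -0.111  0.288] [0.6005 0.2451 0.1781] [0.6219 0.3156 0.2534]
  plane 41 [0.5954 0.2712 0.2111] [-0.361  0.648  0.67 ] [0.4788 0.1781 0.1787] [0.6206 0.317  0.2402]
top 2592 [0.453 0.147 0.178] [0.622 0.314 0.318]
  plane 1236 [0.5239 0.2398 0.2122] [-0.081  0.009  0.997] [0.478  0.1769 0.2067] [0.6096 0.2958 0.2214]
  plane 447 [0.5357 0.253  0.2888] [ 0.081  0.757 -0.648] [0.48   0.1882 0.2073] [0.6055 0.2813 0.3178]
  plane 364 [0.5527 0.2361 0.2475] [-0.122  0.01   0.993] [0.475  0.1753 0.2354] [0.6048 0.3008 0.2558]
```

{"fn": "carry_out", "kwargs": {"commands": [1, -0.2, 0, -1, 0, 0, 0, 1, -0.2, 0, -2.5, 0, 0, 0, 1, -0.2, 0, -4, 0, 0, 0, 1, -0.2, 0, -5.5, 0, 0, 0, 1, -0.2, 0, -7, 0, 0, 0, 1, -0.2, 0, -8.5, 0, 0, 0, 1, -0.2, 0, -9.5, 0, 0, 0, 1, -0.2, 0, -9.5, 0, 0, 0]}}

```text
time_s: 33.7
ee_pos: [0.5345, 0.239, 0.1608]
eef_rot: [2.412, -0.119, 0.013]
force: [0.2, 0.9, -4.9]
grip_width: 0.0118
```

```bash
sed -i 's/max(p\[2\]-.08,.158)/p[2]-.08/' bk.py; python3 bk.py 16
python3 - <<'E'
import cv2,numpy as np
t=cv2.imread('pics/top16.png');s=cv2.imread('pics/side16.png')
cv2.imwrite('pics/w16.png',np.hstack([cv2.resize(t[140:270,60:210],(400,350),interpolation=2),cv2.resize(s[160:340,170:360],(400,350),interpolation=2)]))
E
```

```text
t 33.7 pos [0.5345 0.239  0.1608] rot [ 2.412 -0.119  0.013] F [ 0.2  0.9 -4.9] w 0.0118
side 1266 [0.45  0.164 0.081] [0.619 0.318 0.178]
  plane 718 [0.571  0.3111 0.1102] [-0.006  1.    -0.004] [0.4652 0.3084 0.081 ] [0.6192 0.3152 0.1746]
  plane 210 [0.5013 0.18   0.1395] [-0.012  1.     0.016] [0.4657 0.1765 0.1196] [0.6194 0.1837 0.1693]
  plane 123 [0.5411 0.2357 0.1501] [ 0.154 -0.2    0.968] [0.4654 0.1696 0.1389] [0.6185 0.3171 0.1575]
top 2603 [0.45  0.14  0.084] [0.619 0.313 0.221]
  plane 928 [0.5197 0.2379 0.1162] [-0.082  0.017  0.997] [0.4763 0.1858 0.1101] [0.6104 0.2951 0.1265]
  plane 414 [0.5541 0.2558 0.1564] [-0.025  0.002  1.   ] [0.4502 0.1666 0.1505] [0.6194 0.3125 0.1616]
  plane 329 [0.5345 0.253  0.1914] [ 0.036  0.784 -0.619] [0.4793 0.1897 0.11  ] [0.6195 0.2787 0.2206]
```

View pics/w16.png

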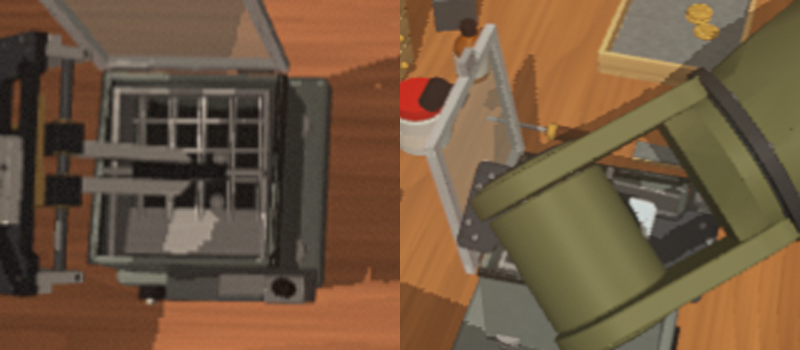

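{"fn": "carry_out", "kwargs": {"commands": [1, 0, 0, -1, 0, 0, 0, 1, 0, 0, -1.8, 0, 0, 0, 1, 0, 0, -2.3, 0, 0, 0, 1, 0, 0, -2.6, 0, 0, 0, 1, 0, 0, -2.6, 0, 0, 0]}}

```text
time_s: 34.22
ee_pos: [0.5354, 0.2395, 0.1378]
eef_rot: [2.413, -0.122, 0.012]
force: [-0.7, -1.5, -0.7]
grip_width: 0.0112
```

{"fn": "carry_out", "kwargs": {"commands": [1, 0, 0, -0.2, 0, 0, 0, 1, 0, 0, -0.5, 0, 0, 0, 1, 0, 0, -0.6, 0, 0, 0, 1, 0, 0, -0.6, 0, 0, 0], "force": 12}}

```text
time_s: 34.55
ee_pos: [0.5363, 0.2394, 0.1325]
eef_rot: [2.413, -0.125, 0.013]
force: [6.8, -0.2, 5.4]
grip_width: 0.0133
```

{"fn": "carry_out", "kwargs": {"commands": [0.72, 0, 0, 0, 0, 0, 0, 0.66, 0, 0, 0, 0, 0, 0, 0.5, 0, 0, 0, 0, 0, 0, 0.3, 0, 0, 0, 0, 0, 0, 0.2, 0, 0, 0, 0, 0, 0, 0.2, -0.3, 1.3, 1.5, 0, 0, 0, 0.2, -0.6, 3.2, 3.6, 0, 0, 0, 0.2, -1, 5.2, 6, 0, 0, 0, 0.2, -1.4, 6.6, 8.5, 0, 0, 0, 0.2, -1.4, 6.6, 12, 0, 0, 0, 0.2, -1.4, 6.6, 16, 0, 0, 0]}}

```text
time_s: 35.47
ee_pos: [0.5215, 0.306, 0.2924]
eef_rot: [2.411, -0.122, 0.014]
force: [0.5, -0.1, 0.1]
grip_width: 0.0378
```

{"fn": "carry_out", "kwargs": {"commands": [0.05, -6, -10, 6, 0.12, 0, 0, 0.05, -12, -35, 6, 0.24, 0, 0, 0.05, -12, -40, 6, 0.36, 0, 0, 0.05, -12, -40, 6, 0.48, 0.03, 0, 0.05, -12, -40, 6, 0.6, 0.06, 0, 0.05, -12, -40, 6, 0.72, 0.1, 0, 0.05, -12, -40, 6, 0.73, 0.12, 0, 0.05, -12, -40, 6, 0.73, 0.12, 0, 0.05, -12, -40, 6, 0.73, 0.12, 0, 0.05, -12, -40, 6, 0.73, 0.12, 0, 0.05, -12, -40, 6, 0.73, 0.12, 0]}}

```text
time_s: 36.38
ee_pos: [0.4002, -0.0968, 0.3531]
eef_rot: [3.141, 0.008, -0.031]
force: [0.1, 0.5, -0.0]
grip_width: 0.0448
```

```bash
python3 - <<'E'
from h import *
st(); v=[]
for n in ('top','side'):
    im,d,c=cam(n); W=cloud(d,c); cv2.imwrite(f'pics/{n}17.png',im)
    v.append(cv2.resize(im[150:270,70:210] if n=='top' else im[210:330,190:330],(400,340),interpolation=2))
    P=W.reshape(-1,3); P=P[~np.isnan(P[:,0])]
    b=P[(abs(P[:,0]-.54)<.03)&(abs(P[:,1]-.2385)<.045)&(P[:,2]>.135)&(P[:,2]<.18)]
    r=cv2.minAreaRect(b[:,:2].astype(np.float32)*1000); print(n,'bgrip',len(b),b.mean(0).round(4),b.min(0).round(4),b.max(0).round(4),np.round(r[1],1),round(r[2],2))
    Q=P[(abs(P[:,0]-.54)<.066)&(abs(P[:,1]-.2385)<.063)&(P[:,2]>.07)&(P[:,2]<.1)]
    A=np.c_[Q[:,:2]-[.54,.2385],np.ones(len(Q))]; k,*_=np.linalg.lstsq(A,Q[:,2],rcond=None); print('floor fit',len(Q),k.round(4))
    for x0,x1 in ((.48,.505),(.52,.56),(.58,.605)):
        for ys in (-1,1):
            q=P[(P[:,0]>x0)&(P[:,0]<x1)&(ys*(P[:,1]-.2385)>.055)&(ys*(P[:,1]-.2385)<.064)&(P[:,2]<.15)]
            if len(q): print('  wall',x0,ys,len(q),np.percentile(q[:,2],[50,90]).round(4))
cv2.imwrite('pics/w17.png',np.hstack(v))
E
python3 tray.py 18
```

```text
t 36.38 pos [ 0.4002 -0.0968  0.3531] rot [ 3.141  0.008 -0.031] F [ 0.1  0.5 -0. ] w 0.0448
top bgrip 254 [0.5367 0.2362 0.1494] [0.5309 0.1941 0.1364] [0.5439 0.283  0.156 ] [12.4 88.8] 1.66
floor fit 1507 [-0.0123 -0.0005  0.0863]
  wall 0.48 -1 4 [0.1189 0.1205]
  wall 0.48 1 81 [0.1078 0.1187]
  wall 0.52 -1 17 [0.1355 0.1385]
  wall 0.52 1 126 [0.1062 0.1201]
  wall 0.58 -1 10 [0.118  0.1205]
  wall 0.58 1 80 [0.0973 0.1196]
side bgrip 282 [0.5349 0.2459 0.1487] [0.5292 0.1936 0.1353] [0.5423 0.2812 0.1552] [12.4 87.7] 0.99
floor fit 1457 [-0.0143 -0.0414  0.085 ]
  wall 0.48 -1 170 [0.1028 0.1167]
  wall 0.52 -1 193 [0.1028 0.1184]
  wall 0.52 1 1 [0.1401 0.1401]
  wall 0.58 -1 151 [0.1023 0.1178]
t 36.48 pos [ 0.4007 -0.0966  0.353 ] rot [ 3.141  0.008 -0.033] F [-0.   0.  -0.5] w 0.0448
top tray [ 543.5 -247. ] [229.6 133.2] 87.58 468
 cast 0.55 [348. 222. 361. 236.] 87 [ 0.511 -0.273  0.022]
 ball 0.48 [ 70. 114. 188. 254.] 8460 [0.6   0.225 0.153]
 ball 0.28 [142. 240. 175. 253.] 263 [0.449 0.166 0.17 ]
side tray [ 524.6 -244.6] [237.2 168.2] 87.75 600
 cast 0.4 [310. 162. 318. 169.] 62 [ 0.506 -0.266  0.022]
```

View pics/w17.png

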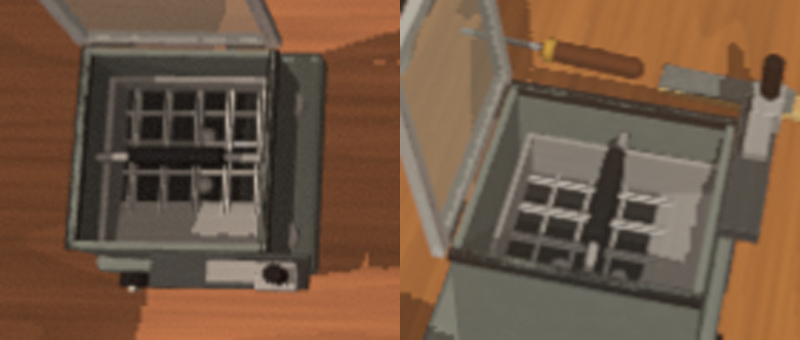

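```bash
cat > cast.py <<'E'
from h import *
import sys
def run(k):
    for n in ('top','side'):
        im,d,c=cam(n); W=cloud(d,c); cv2.imwrite(f'pics/{n}{k}.png',im)
        hsv=cv2.cvtColor(im,cv2.COLOR_BGR2HSV); ok=~np.isnan(W[...,0])
        m=ok&(hsv[...,1]>110)&(hsv[...,0]>12)&(hsv[...,0]<35)&(W[...,0]>.43)&(W[...,0]<.62)&(W[...,1]<-.13)&(W[...,1]>-.365)&(W[...,2]<.05)
        m&=cv2.erode((ok).astype(np.uint8),None)>0
        nl,lab,stt,_=cv2.connectedComponentsWithStats(m.astype(np.uint8))
        for i in range(1,nl):
            if stt[i,4]<12: continue
            P=W[lab==i]; print(n,stt[i,:5],P.mean(0).round(4),P.min(0).round(4),P.max(0).round(4))
            if stt[i,4]>60:
                h=np.histogram(P[:,2],bins=np.arange(.004,.044,.003)); print('   zhist',h[0])
        tr=W[ok&(W[...,0]>.38)&(W[...,0]<.68)&(W[...,1]<-.07)&(W[...,1]>-.43)&(W[...,2]>.028)&(W[...,2]<.042)]
        r=cv2.minAreaRect(tr[:,:2].astype(np.float32)*1000); print('  tray',np.round(r[0],1),np.round(r[1],1),round(r[2],2))
run(sys.argv[1])
E
python3 cast.py 19
python3 - <<'E'
import cv2,numpy as np
t=cv2.imread('pics/top19.png');s=cv2.imread('pics/side19.png')
cv2.imwrite('pics/w19.png',np.hstack([cv2.resize(t[210:250,325:375],(400,320),interpolation=2),cv2.resize(s[150:190,290:340],(400,320),interpolation=2)]))
E
```

```text
top [297 184  96  61 718] [ 0.5782 -0.2877  0.0262] [ 0.4725 -0.3631 -0.0012] [ 0.6199 -0.1341  0.0391]
   zhist [ 14  21  50  33  55  44  51  30  49 165 171  19   0]
top [297 196   4   4  14] [ 0.5818 -0.1347  0.0263] [ 0.5764 -0.1375  0.009 ] [ 0.5885 -0.1336  0.0375]
top [346 223  16  11 111] [ 0.512  -0.2731  0.0203] [ 0.4987 -0.2939  0.0038] [ 0.5238 -0.2557  0.0265]
   zhist [ 3  4  4  5  9 32 47  6  0  0  0  0  0]
  tray [ 543.7 -247.6] [231.2 132.7] 87.51
side [ 261  138   82   72 1440] [ 0.5261 -0.2506  0.0183] [ 0.43   -0.365  -0.0046] [ 0.62   -0.13    0.0374]
   zhist [ 46  71  73  83  78  81  83  88 118 281  98   2   0]
side [306 162  16  19 195] [ 0.5014 -0.2517  0.0156] [ 0.4773 -0.2939  0.0055] [ 0.5253 -0.2211  0.0248]
   zhist [ 8 15 42 47 19 45 19  0  0  0  0  0  0]
  tray [ 524.5 -244.2] [240.1 168. ] 87.78
```

View pics/w19.png

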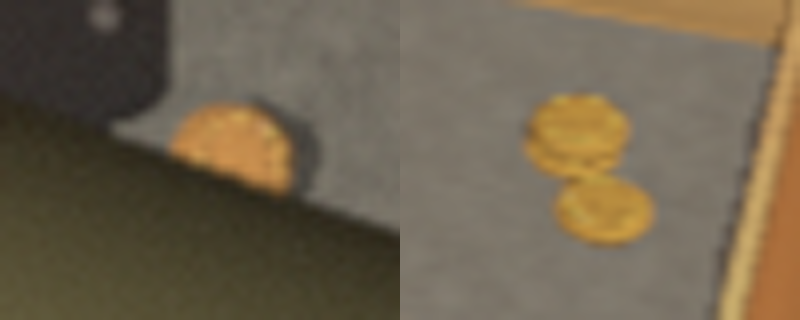

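{"fn": "carry_out", "kwargs": {"commands": [0.05, -3, 15, 0, 0, 0, 0.03, 0.05, -3, 15, 0, 0, 0, 0.03, 0.05, -3, 15, 0, 0, 0, 0.03, 0.05, -3, 15, 0, 0, 0, 0.03, 0.05, -3, 15, 0, 0, 0, 0.03]}}

```text
time_s: 37.3
ee_pos: [0.3707, 0.0606, 0.3526]
eef_rot: [-3.141, 0.009, 0.008]
force: [-0.7, -0.7, 0.2]
grip_width: 0.0442
```

```bash
cat > cast2.py <<'E'
from h import *
import sys
st()
for n in ('top','side'):
    im,d,c=cam(n); W=cloud(d,c); cv2.imwrite(f'pics/{n}{sys.argv[1]}.png',im)
    hsv=cv2.cvtColor(im,cv2.COLOR_BGR2HSV); ok=~np.isnan(W[...,0])
    tr=W[ok&(W[...,0]>.38)&(W[...,0]<.68)&(W[...,1]<-.07)&(W[...,1]>-.43)&(W[...,2]>.028)&(W[...,2]<.042)]
    r=cv2.minAreaRect(tr[:,:2].astype(np.float32)*1000); ctr=np.array(r[0])/1000; print(n,'tray',np.round(r[0],1),np.round(r[1],1),round(r[2],2))
    ins=ok&(abs(W[...,0]-ctr[0])<.076)&(abs(W[...,1]-ctr[1])<.106)
    fl=W[ins&(W[...,2]<.0085)]; print(' felt z',np.median(fl[:,2]).round(4))
    m=ins&(hsv[...,1]>105)&(W[...,2]<.04)
    for nm,lo,hi in (('high',.0185,.04),('low',.009,.0185)):
        mm=(m&(W[...,2]>lo)&(W[...,2]<hi)).astype(np.uint8)
        nl,lab,stt,_=cv2.connectedComponentsWithStats(mm)
        for i in range(1,nl):
            if stt[i,4]<20: continue
            P=W[lab==i]; q,_=cv2.minEnclosingCircle(P[:,:2].astype(np.float32)); 
            print(' ',nm,stt[i].tolist(),'mean',P.mean(0).round(4),'mid',((P.min(0)+P.max(0))/2).round(4),'size',((P.max(0)-P.min(0))*1000).round(0))
E
python3 cast2.py 20
```

```text
t 37.3 pos [0.3707 0.0606 0.3526] rot [-3.141  0.009  0.008] F [-0.7 -0.7  0.2] w 0.0442
top tray [ 524.7 -246.5] [231.1 171.1] 87.55
 felt z 0.0067
  high [348, 223, 13, 14, 131] mean [ 0.5067 -0.2721  0.0221] mid [ 0.5071 -0.2718  0.0223] size [32. 30.  8.]
  low [334, 223, 19, 19, 165] mean [ 0.4958 -0.2431  0.014 ] mid [ 0.5012 -0.2467  0.0137] size [45. 45.  9.]
side tray [ 524.7 -243.5] [238.2 168.4] 87.72
 felt z 0.0062
  high [280, 141, 6, 16, 23] mean [ 0.5997 -0.3177  0.028 ] mid [ 0.5994 -0.3147  0.0271] size [ 3. 63. 17.]
  high [307, 162, 11, 8, 69] mean [ 0.5067 -0.2678  0.0217] mid [ 0.5071 -0.2681  0.0221] size [29. 32.  7.]
  low [306, 166, 16, 15, 110] mean [ 0.4973 -0.2426  0.0133] mid [ 0.5007 -0.2476  0.0136] size [47. 55.  9.]
```

{"fn": "carry_out", "kwargs": {"commands": [-0.36, 13.6, -33.1, -12, 0, 0, 0, -0.36, 13.6, -33.1, -12, 0, 0, 0, -0.36, 13.6, -33.1, -12, 0, 0, 0, -0.36, 13.6, -33.1, -12, 0, 0, 0, -0.36, 13.6, -33.1, -12, 0, 0, 0, -0.36, 13.6, -33.1, -12, 0, 0, 0, -0.36, 13.6, -33.1, -12, 0, 0, 0, -0.36, 13.6, -33.1, -12, 0, 0, 0, -0.36, 13.6, -33.1, -12, 0, 0, 0, -0.36, 13.6, -33.1, -12, 0, 0, 0, -0.36, 13.6, -33.1, -25, 0, 0, 0, -0.36, 13.6, -33.1, -27, 0, 0, 0]}}

```text
time_s: 38.4
ee_pos: [0.5076, -0.2757, 0.1486]
eef_rot: [3.139, 0.006, 0.004]
force: [0.6, 0.3, -1.5]
grip_width: 0.0639
```

{"fn": "carry_out", "kwargs": {"commands": [-0.36, -0.05, 0.55, -4, 0, 0, 0, -0.36, -0.05, 0.55, -8, 0, 0, 0, -0.36, -0.05, 0.55, -11, 0, 0, 0, -0.36, -0.05, 0.55, -12.6, 0, 0, 0, -0.36, -0.05, 0.55, -13.2, 0, 0, 0, -0.36, -0.05, 0.55, -13.2, 0, 0, 0, -0.36, -0.05, 0.55, -13.2, 0, 0, 0]}}

```text
time_s: 38.98
ee_pos: [0.5073, -0.271, 0.0176]
eef_rot: [3.139, 0.006, 0.003]
force: [0.2, 0.0, -0.2]
grip_width: 0.0641
```

{"fn": "carry_out", "kwargs": {"commands": [1, 0, 0, 0, 0, 0, 0, 1, 0, 0, 0, 0, 0, 0, 1, 0, 0, 0, 0, 0, 0, 1, 0, 0, 0, 0, 0, 0, 1, 0, 0, 0, 0, 0, 0], "force": 8}}

```text
time_s: 39.4
ee_pos: [0.5074, -0.2711, 0.018]
eef_rot: [3.139, 0.005, 0.003]
force: [-0.2, 0.7, 0.6]
grip_width: 0.0342
```

{"fn": "carry_out", "kwargs": {"commands": [1, 0, 0, 0.5, 0, 0, 0, 1, 0, 0, 1.5, 0, 0, 0, 1, 1, -1, 1.5, 0, 0, 0, 1, 2.2, -2.3, 1.5, 0, 0, 0, 1, 3.4, -3.6, 1.5, 0, 0, 0, 1, 4.2, -4.3, 1.5, 0, 0, 0, 1, 4.2, -4.3, 0.5, 0, 0, 0, 1, 4.2, -4.3, -0.4, 0, 0, 0, 1, 4.2, -4.3, -0.75, 0, 0, 0, 1, 4.2, -4.3, -0.8, 0, 0, 0, 1, 4.2, -4.3, -0.8, 0, 0, 0]}}

```text
time_s: 40.32
ee_pos: [0.5489, -0.3136, 0.0097]
eef_rot: [3.139, 0.006, 0.003]
force: [0.2, -1.0, -0.2]
grip_width: 0.033
```

{"fn": "carry_out", "kwargs": {"commands": [0.1, 0, 0, 0, 0, 0, 0, 0.02, 0, 0, 0, 0, 0, 0, 0.02, 0, 0, 0.2, 0, 0, 0, 0.02, 0, 0, 4, 0, 0, 0, 0.02, 0, 0, 8, 0, 0, 0, 0.02, 0, 0, 14, 0, 0, 0, 0.02, 0, 10, 18, 0, 0, 0, 0.02, -10, 26, 18, 0, 0, 0, 0.02, -16, 34, 18, 0, 0, 0, 0.02, -16, 34, 18, 0, 0, 0, 0.02, -16, 34, 18, 0, 0, 0, 0.02, -16, 34, 18, 0, 0, 0]}}

```text
time_s: 41.32
ee_pos: [0.4524, -0.0924, 0.1761]
eef_rot: [3.139, 0.005, 0.003]
force: [0.7, 0.2, 0.3]
grip_width: 0.046
```

```bash
python3 cast2.py 21
```

```text
t 41.32 pos [ 0.4524 -0.0924  0.1761] rot [3.139e+00 5.000e-03 3.000e-03] F [0.7 0.2 0.3] w 0.046
top tray [ 524.4 -247.5] [231.4 171.3] 87.65
 felt z 0.0067
  high [387, 237, 4, 18, 36] mean [ 0.467  -0.3528  0.0284] mid [ 0.4691 -0.3522  0.0279] size [41.  3. 18.]
  low [363, 207, 14, 13, 139] mean [ 0.5492 -0.3141  0.0141] mid [ 0.5498 -0.3148  0.0137] size [30. 34.  9.]
side tray [ 524.4 -244.2] [237.6 168.1] 87.75
 felt z 0.0061
  high [280, 141, 6, 15, 25] mean [ 0.5994 -0.3209  0.0272] mid [ 0.5992 -0.3149  0.027 ] size [ 2. 67. 17.]
  low [294, 153, 12, 8, 69] mean [ 0.5488 -0.3104  0.0133] mid [ 0.5489 -0.3116  0.0136] size [33. 30.  9.]
  low [306, 164, 16, 17, 150] mean [ 0.5    -0.25    0.0132] mid [ 0.5003 -0.253   0.0136] size [46. 61.  9.]
```

{"fn": "carry_out", "kwargs": {"commands": [-0.1, 2, -7, 0, 0, 0, 0, -0.1, 4.2, -14.4, 0, 0, 0, 0, -0.1, 4.2, -14.4, -3, 0, 0, 0, -0.1, 4.2, -14.4, -7, 0, 0, 0, -0.1, 4.2, -14.4, -11, 0, 0, 0, -0.1, 4.2, -14.4, -14, 0, 0, 0, -0.1, 4.2, -14.4, -15.8, 0, 0, 0, -0.1, 4.2, -14.4, -16.5, 0, 0, 0, -0.1, 4.2, -14.4, -16.6, 0, 0, 0]}}

```text
time_s: 42.17
ee_pos: [0.4936, -0.2347, 0.01]
eef_rot: [3.14, 0.006, 0.006]
force: [0.2, 0.0, -0.5]
grip_width: 0.0513
```

{"fn": "carry_out", "kwargs": {"commands": [1, 0, 0, 0, 0, 0, 0, 1, 0, 0, 0, 0, 0, 0, 1, 0, 0, 0, 0, 0, 0, 1, 0, 0, 0, 0, 0, 0, 1, 0, 0, 0.5, 0, 0, 0, 1, 0, 0.5, 1, 0, 0, 0, 1, 0, 1.6, 1, 0, 0, 0, 1, 0, 2.7, 1, 0, 0, 0, 1, 0, 3.5, 1, 0, 0, 0, 1, 0, 3.5, 0.4, 0, 0, 0, 1, 0, 3.5, 0, 0, 0, 0, 1, 0, 3.5, 0, 0, 0, 0]}}

```text
time_s: 43.17
ee_pos: [0.4931, -0.1993, 0.0087]
eef_rot: [3.141, 0.008, 0.007]
force: [-0.1, 1.0, -0.8]
grip_width: 0.0007
```

{"fn": "carry_out", "kwargs": {"commands": [1, 0, 0, 4, 0, 0, 0, 1, 0, 0, 8, 0, 0, 0, 1, 0, 4, 12, 0, 0, 0, 0.05, -4, 10, 16, 0, 0, 0, 0.05, -8, 20, 18, 0, 0, 0, 0.05, -8, 22, 18, 0, 0, 0, 0.05, -8, 22, 18, 0, 0, 0, 0.05, -8, 22, 18, 0, 0, 0]}}

```text
time_s: 43.83
ee_pos: [0.4161, 0.0111, 0.1861]
eef_rot: [3.141, 0.007, 0.005]
force: [0.7, 1.2, 0.1]
grip_width: 0.0308
```

```bash
python3 cast2.py 22
```

```text
t 43.83 pos [0.4161 0.0111 0.1861] rot [3.141 0.007 0.005] F [0.7 1.2 0.1] w 0.0308
top tray [ 524.6 -246.7] [231.4 171. ] 87.53
 felt z 0.0066
  low [364, 207, 13, 13, 135] mean [ 0.5493 -0.3141  0.014 ] mid [ 0.5497 -0.3147  0.0137] size [30. 32.  9.]
  low [334, 223, 26, 19, 275] mean [ 0.5013 -0.2544  0.0139] mid [ 0.5015 -0.2557  0.0138] size [45. 63.  9.]
side tray [ 524.7 -244.1] [238.5 168.2] 87.74
 felt z 0.0063
  high [280, 141, 6, 15, 23] mean [ 0.5995 -0.3204  0.0272] mid [ 0.5994 -0.3144  0.0275] size [ 2. 70. 17.]
  low [294, 153, 12, 8, 71] mean [ 0.549  -0.31    0.0131] mid [ 0.5487 -0.3118  0.0136] size [32. 32.  9.]
  low [306, 164, 15, 17, 142] mean [ 0.5005 -0.251   0.0134] mid [ 0.5016 -0.252   0.0131] size [44. 62.  8.]
```

{"fn": "carry_out", "kwargs": {"commands": [-0.1, 4, -8, 0, 0, 0, 0, -0.1, 7.9, -16, 0, 0, 0, 0, -0.1, 7.9, -25.1, -2, 0, 0, 0, -0.1, 7.9, -25.1, -4, 0, 0, 0, -0.1, 7.9, -25.1, -7, 0, 0, 0, -0.1, 7.9, -25.1, -11, 0, 0, 0, -0.1, 7.9, -25.1, -14, 0, 0, 0, -0.1, 7.9, -25.1, -16, 0, 0, 0, -0.1, 7.9, -25.1, -17.5, 0, 0, 0, -0.1, 7.9, -25.1, -17.6, 0, 0, 0, -0.1, 7.9, -25.1, -17.6, 0, 0, 0]}}

```text
time_s: 44.85
ee_pos: [0.4945, -0.2386, 0.0095]
eef_rot: [-3.141, 0.007, 0.009]
force: [-0.6, 0.2, -1.4]
grip_width: 0.0516
```

{"fn": "carry_out", "kwargs": {"commands": [0.2, 0, 0, 0, 0, 0, 0, 1, 0, 0, 0, 0, 0, 0, 1, 0, 0, 0, 0, 0, 0, 1, 0, 0, 0, 0, 0, 0, 1, 0, 0, 0, 0, 0, 0], "force": 6}}

```text
time_s: 45.27
ee_pos: [0.4946, -0.2386, 0.0098]
eef_rot: [-3.141, 0.007, 0.009]
force: [1.0, -0.1, -0.9]
grip_width: 0.0332
```

Held (33 mm). Move it aside along +y.

{"fn": "carry_out", "kwargs": {"commands": [1, 0, 0.3, 0.2, 0, 0, 0, 1, 0, 0.8, 0.6, 0, 0, 0, 1, 0, 1.6, 0.6, 0, 0, 0, 1, 0, 2.6, 0.6, 0, 0, 0, 1, 0, 3.6, 0.6, 0, 0, 0, 1, 0, 4, 0.3, 0, 0, 0, 1, 0, 4, 0, 0, 0, 0, 1, 0, 4, 0, 0, 0, 0]}}

```text
time_s: 45.93
ee_pos: [0.4945, -0.1981, 0.0091]
eef_rot: [-3.141, 0.008, 0.01]
force: [0.1, -0.4, -2.1]
grip_width: 0.0329
```

{"fn": "carry_out", "kwargs": {"commands": [0.2, 0, 0, 0, 0, 0, 0, 0.02, 0, 0, 0, 0, 0, 0, 0.02, 0, 0, 0.2, 0, 0, 0, 0.02, 0, 0, 4, 0, 0, 0, 0.02, 0, 0, 8, 0, 0, 0, 0.02, 0, 2, 12, 0, 0, 0, 0.02, -3, 9, 16, 0, 0, 0, 0.02, -6, 17, 18, 0, 0, 0, 0.02, -8, 20, 18, 0, 0, 0, 0.02, -8, 20, 18, 0, 0, 0]}}

```text
time_s: 46.77
ee_pos: [0.4309, -0.0345, 0.1801]
eef_rot: [-3.141, 0.006, 0.009]
force: [1.7, 0.5, 0.7]
grip_width: 0.0462
```

```bash
python3 cast2.py 23
```

```text
t 46.77 pos [ 0.4309 -0.0345  0.1801] rot [-3.141  0.006  0.009] F [1.7 0.5 0.7] w 0.0462
top tray [ 535.9 -252.2] [230.8 171.7] 87.66
 felt z 0.0066
  low [366, 202, 13, 13, 129] mean [ 0.5624 -0.3208  0.0141] mid [ 0.5626 -0.3212  0.0138] size [31. 32.  9.]
  low [349, 218, 13, 13, 135] mean [ 0.5216 -0.2768  0.014 ] mid [ 0.5216 -0.2773  0.0137] size [30. 30.  9.]
  low [320, 222, 14, 14, 140] mean [ 0.5087 -0.206   0.0141] mid [ 0.5091 -0.2062  0.0138] size [32. 32.  9.]
side tray [ 535.3 -248.8] [235.2 170.6] 87.99
 felt z 0.0062
  low [290, 151, 11, 8, 64] mean [ 0.5622 -0.3168  0.0136] mid [ 0.5629 -0.3188  0.0134] size [30. 31.  9.]
  low [302, 162, 11, 8, 73] mean [ 0.521  -0.2728  0.0133] mid [ 0.5212 -0.2739  0.0139] size [29. 31.  9.]
  low [302, 179, 13, 9, 79] mean [ 0.5078 -0.2017  0.013 ] mid [ 0.5077 -0.2041  0.013 ] size [31. 33.  7.]
```

{"fn": "carry_out", "kwargs": {"commands": [0.02, 0, 0, 6, 0, 0, -0.12, 0.02, 0, 2, 12, 0, 0, -0.24, 0.02, 4, 6, 17, 0, 0, -0.36, 0.02, 8, 9, 18, 0, 0, -0.48, 0.02, 11, 12, 18, 0, 0, -0.6, 0.02, 14, 15, 18, 0, 0, -0.72, 0.02, 17, 18, 18, 0, 0, -0.84, 0.02, 19, 21, 18, 0, 0, -0.96, 0.02, 21, 23, 18, 0, 0, -1.08, 0.02, 22, 25, 18, 0, 0, -1.2, 0.02, 23, 27, 18, 0, 0, -1.32, 0.02, 23.7, 27.4, 18, 0, 0, -1.44]}}

```text
time_s: 47.87
ee_pos: [0.6691, 0.2452, 0.3586]
eef_rot: [3.14, 0.005, -1.43]
force: [0.0, -0.9, -0.3]
grip_width: 0.046
```

{"fn": "carry_out", "kwargs": {"commands": [0.02, -0.1, -0.55, 0.1, 0, 0, -0.07, 0.02, -0.1, -0.55, 0.1, 0, 0, -0.14, 0.02, -0.1, -0.55, 0.1, 0, 0, -0.14, 0.02, -0.1, -0.55, -3, 0, 0, -0.14, 0.02, -0.1, -0.55, -6, 0, 0, -0.14, 0.02, -0.1, -0.55, -8, 0, 0, -0.14, 0.02, -0.1, -0.55, -8.2, 0, 0, -0.14, 0.02, -0.1, -0.55, -8.2, 0, 0, -0.14, 1, -0.1, -0.55, -8.2, 0, 0, -0.14, 1, -0.1, -0.55, -8.2, 0, 0, -0.14, 1, -0.1, -0.55, -8.2, 0, 0, -0.14, 1, -0.1, -0.55, -8.2, 0, 0, -0.14], "force": 18}}

```text
time_s: 48.87
ee_pos: [0.6684, 0.2398, 0.2777]
eef_rot: [3.141, 0.005, -1.57]
force: [1.5, 2.5, 6.5]
grip_width: 0.0237
```

{"fn": "carry_out", "kwargs": {"commands": [1, -0.93, 0, 0.12, 0, 0, 0, 1, -1.62, 0, 0.31, 0, 0, 0, 1, -2.31, 0, 0.46, 0, 0, 0, 1, -3.01, 0, 0.58, 0, 0, 0, 1, -3.72, 0, 0.66, 0, 0, 0, 1, -4.43, 0, 0.71, 0, 0, 0, 1, -5.14, 0, 0.72, 0, 0, 0, 1, -5.85, 0, 0.7, 0, 0, 0, 1, -6.56, -0.05, 0.64, 0, 0, 0, 1, -7.26, -0.05, 0.54, 0, 0, 0, 1, -7.96, -0.05, 0.41, 0, 0, 0, 1, -8.65, -0.05, 0.25, 0, 0, 0]}}

```text
time_s: 49.87
ee_pos: [0.5812, 0.2391, 0.2807]
eef_rot: [-3.141, 0.005, -1.57]
force: [1.2, -1.7, 1.6]
grip_width: 0.0237
```

{"fn": "carry_out", "kwargs": {"commands": [1, -0.61, 0, -0.25, 0, 0, 0, 1, -1.29, 0, -0.48, 0, 0, 0, 1, -1.95, 0, -0.75, 0, 0, 0, 1, -2.59, 0, -1.05, 0, 0, 0, 1, -3.22, 0, -1.38, 0, 0, 0, 1, -3.83, 0, -1.74, 0, 0, 0, 1, -4.43, 0, -2.13, 0, 0, 0, 1, -5, 0, -2.55, 0, 0, 0, 1, -5.55, 0, -3, 0, 0, 0, 1, -6.08, -0.05, -3.48, 0, 0, 0, 1, -6.58, -0.05, -3.98, 0, 0, 0, 1, -7.06, -0.05, -4.5, 0, 0, 0]}}

```text
time_s: 50.87
ee_pos: [0.51, 0.2385, 0.235]
eef_rot: [3.141, 0.005, -1.569]
force: [0.8, -4.8, 0.2]
grip_width: 0.0238
```

{"fn": "carry_out", "kwargs": {"commands": [1, -0.39, 0, -0.48, 0, 0, 0, 1, -0.81, 0, -1.05, 0, 0, 0, 1, -1.21, 0, -1.65, 0, 0, 0, 1, -1.57, 0, -2.26, 0, 0, 0, 1, -1.91, 0, -2.88, 0, 0, 0, 1, -2.21, 0, -3.53, 0, 0, 0, 1, -2.48, 0, -4.19, 0, 0, 0, 1, -2.71, 0, -4.86, 0, 0, 0, 1, -2.87, 0, -5.4, 0, 0, 0, 1, -2.98, 0, -5.82, 0, 0, 0, 1, -3.08, 0, -6.23, 0, 0, 0, 1, -3.08, 0, -6.3, 0, 0, 0]}}

```text
time_s: 51.87
ee_pos: [0.4792, 0.2382, 0.1721]
eef_rot: [-3.141, 0.004, -1.57]
force: [-4.3, -7.0, 11.6]
grip_width: 0.0236
```

{"fn": "carry_out", "kwargs": {"commands": [0.4, 0, 0, 0.05, 0, 0, 0, 0.1, 0, 0, 0.05, 0, 0, 0, 0.05, 0, 0, 0.05, 0, 0, 0, 0.05, 0, 0, 4, 0, 0, 0, 0.15, 0, 0, 8, 0, 0, 0, 0.15, -2, -5, 8, 0, 0, 0, 0.15, -3.2, -8.7, 8, 0, 0, 0, 0.15, -3.2, -8.7, 8, 0, 0, 0, 0.15, -3.2, -8.7, 4, 0, 0, 0, 0.15, -3.2, -8.7, 1, 0, 0, 0, 0.15, -3.2, -8.7, 0.65, 0, 0, 0, 0.15, -3.2, -8.7, 0.65, 0, 0, 0]}}

```text
time_s: 52.87
ee_pos: [0.4467, 0.1514, 0.1779]
eef_rot: [3.139, 0.004, -1.57]
force: [0.1, -0.6, 0.4]
grip_width: 0.0401
```

{"fn": "carry_out", "kwargs": {"commands": [1, 0, 0, 0, 0, 0, 0, 1, 0, 0, 0, 0, 0, 0, 1, 0, 0, 0, 0, 0, 0, 1, 0, 0, 0, 0, 0, 0, 1, 0, 0.5, 0, 0, 0, 0, 1, 0, 1, 0, 0, 0, 0, 1, 0, 1.6, 0, 0, 0, 0, 1, 0, 2.2, 0, 0, 0, 0, 1, 0, 2.8, 0, 0, 0, 0, 1, 0, 3.4, 0, 0, 0, 0, 1, 0, 3.7, 0, 0, 0, 0, 1, 0, 3.75, 0, 0, 0, 0], "force": 12}}

```text
time_s: 53.87
ee_pos: [0.4468, 0.188, 0.1786]
eef_rot: [3.14, 0.0, -1.569]
force: [-3.1, -17.7, 11.8]
grip_width: 0.0137
```

{"fn": "carry_out", "kwargs": {"commands": [1, 0, 0, 0, 0, 0, 0, 0.5, 0, 0, 0, 0, 0, 0, 0.2, 0, 0, 0, 0, 0, 0, 0.15, 0, 0, 4, 0, 0, 0, 0.15, 0, 0, 8, 0, 0, 0, 0.15, -3, -5, 13, 0, 0, 0, 0.15, -6, -9, 16, 0, 0, 0, 0.15, -10, -13, 16, 0, 0, 0, 0.15, -10, -17, 16, 0, 0, 0, 0.15, -10, -18, 16, 0, 0, 0, 0.15, -10, -18, 16, 0, 0, 0]}}

```text
time_s: 54.78
ee_pos: [0.3454, 0.006, 0.3397]
eef_rot: [-3.141, -0.0, -1.569]
force: [0.9, -1.0, 0.0]
grip_width: 0.04
```

```bash
python3 cast2.py 24
python3 - <<'E'
from h import *
v=[]
for n in ('top','side'):
    im,d,c=cam(n); W=cloud(d,c); P=W.reshape(-1,3); P=P[~np.isnan(P[:,0])]
    Q=P[(P[:,0]>.42)&(P[:,0]<.68)&(P[:,1]>.13)&(P[:,1]<.36)&(P[:,2]>.175)]
    for nm,q in (('knob',Q[Q[:,0]<.465]),('grip',Q[Q[:,0]>=.465])):
        t=q[q[:,2]>q[:,2].max()-.006]; print(n,nm,len(q),q.min(0).round(4),q.max(0).round(4),'top',t.mean(0).round(4))
    for th in ('graver','buff_stick','jar'):
        r=nets.silhouettes(n,th)
        if r: p=W[r[0]['region']]; print(th,round(r[0]['confidence'],2),np.nanmedian(p,0).round(3))
    v.append(cv2.resize(im[120:300,60:420] if n=='top' else im[100:380,100:420],(400,200) if n=='top' else (400,350)))
z=np.zeros((350,800,3),np.uint8); z[:200,:400]=v[0]; z[:,400:]=v[1]
t=im
cv2.imwrite('pics/w24.png',z)
E
```

```text
t 54.78 pos [0.3454 0.006  0.3397] rot [-3.141 -0.    -1.569] F [ 0.9 -1.   0. ] w 0.04
top tray [ 535.8 -252.3] [230.7 172.1] 87.85
 felt z 0.0066
  low [366, 202, 13, 13, 134] mean [ 0.5627 -0.3207  0.0144] mid [ 0.5626 -0.3208  0.0138] size [30. 31.  9.]
  low [349, 218, 14, 13, 131] mean [ 0.5216 -0.277   0.0139] mid [ 0.5216 -0.2788  0.0135] size [30. 33.  9.]
  low [320, 222, 14, 14, 140] mean [ 0.509  -0.2059  0.0141] mid [ 0.509  -0.2058  0.0137] size [32. 32.  9.]
side tray [ 535.4 -250.6] [237.6 170.8] 88.07
 felt z 0.0063
  low [290, 151, 11, 8, 67] mean [ 0.5621 -0.3165  0.0133] mid [ 0.5628 -0.3174  0.0135] size [30. 33.  8.]
  low [302, 162, 11, 8, 71] mean [ 0.5214 -0.2729  0.0131] mid [ 0.5213 -0.2731  0.0133] size [30. 34.  8.]
  low [302, 179, 12, 9, 78] mean [ 0.5086 -0.2012  0.0132] mid [ 0.5086 -0.2025  0.0134] size [30. 32.  8.]
top knob 59 [0.4407 0.18   0.1771] [0.453  0.1937 0.2041] top [0.4468 0.187  0.2016]
top grip 125 [0.4712 0.2254 0.1803] [0.4881 0.2506 0.1976] top [0.4793 0.2378 0.1939]
graver 0.69 [ 0.605 -0.004  0.016]
buff_stick 0.95 [0.455 0.005 0.011]
jar 0.82 [0.766 0.032 0.074]
side knob 99 [0.4408 0.1827 0.1754] [0.4537 0.1964 0.2035] top [0.4468 0.1902 0.2008]
side grip 172 [0.469  0.2267 0.1757] [0.4869 0.2524 0.1957] top [0.4777 0.2399 0.193 ]
graver 0.6 [0.609 0.002 0.013]
buff_stick 0.81 [0.465 0.009 0.009]
jar 0.57 [0.771 0.053 0.059]
```

```bash
python3 -c "
from station import ticket; print(ticket.hand_in())"
```

```text
the job is handed in; nothing more can be done
None
```

The job is handed in: all the steps were carried out in the order asked, in about 55 s of robot time, with two handling slips on the way, described below.

**What my last checks showed**
- **Lock and guard:** the lock knob and guard grip read within about 1.5 mm of their starting positions in both cameras. The guard was held all the way down, and I pushed the bar against its end stop.
- **Castings:** all three lie separately, with tops near 14 mm, which means flat on the felt. They are clear of each other and of the rim.
- **Balls:** I saw three in the trough after shaking and none in the basket. I never saw a fourth or fifth.
- **Basket:** it is home and level, with the grip top at the same height as at the start. It sits about 4–5 mm towards the lock-bar side of where it started, about at the end of its play.
- **Bystanders:** graver, buff stick and jar stayed where they were, within the measuring noise.

**What went wrong or differed**
- **First return of the basket failed:** it caught the trough rim and was left tilted about 60 degrees in the trough. I picked it up again, righted it and seated it.
- **A wrong sideways command:** while holding the shut guard's grip I sent about 7 mm sideways instead of up. The force was about 24 N and nothing visible moved.
- **Castings landed partly stacked:** two were on top of each other and the third was touching. I moved two by hand, and one grasp slipped before it held.
- **The tray was knocked aside:** it moved about 12 mm, carrying the castings with it, while I was withdrawing after placing one. I took this to be the announced disturbance.
- **Last picture not seen:** the viewer had reached its limit, so the final check rests on the depth measurements alone.

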